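# Feed a bush to the sprung clamp and hold its jaw open at the mark

### The job

The brass bush in the cork tray has just been degreased, so pick it up with the tongs only, never with the gripper's own fingers, let it down the clamp's feed tube on to the closed jaw, and hang the tongs back in their stand. Then pull the sprung jaw out by its upright wooden grip until its pointer stands at the black line, so that the bush drops on to the bed, and finish while still holding the jaw there: do not let go, because I want to line the bush up before the jaw closes. Leave the other things on the bench where they are.

Things in the scene. Friction and masses are not known exactly. Their poses are not given: they have to be found in the camera images.
- clamp: Bush clamp fixed on the bench; grey base 90 mm wide (y), 10 mm high, from x -160 to +60 mm. Origin on the bench under the axis of the upright feed tube. Its x axis lies along the jaw's slideway; the jaw is pulled out towards -x. The tube's +x side has a slot through which the bush is seen.
- tube_mouth (a point): Centre of the feed tube's open top, 64 mm above the bench. The square steel tube is 21 mm wide inside, with a flared mouth 28 mm wide at the top (36 mm outside). The closed jaw shuts it off below: a bush let in stands on the jaw, 22 mm above the bench, and drops 11 mm to the bed once the jaw is out more than about 25 mm
- bed (a point): Centre of the bed under the tube where the bush ends up, 11 mm above the bench; polished steel
- jaw (a joint): How far the jaw is pulled out, m: 0 closed, 0.075 fully out. A spring pulls it back with about 3 N when closed and 1 N more for each 10 mm; it springs shut if let go.
- jaw_grip (a point): Point on the axis of the jaw's upright wooden grip, 55 mm above the bench. The grip is a block 16 mm (clamp x) x 26 mm (clamp y), from 22 to 75 mm above the bench; with the jaw closed it stands 95 mm from the tube's axis, towards -x of the clamp. It can be gripped from above along either direction
- pointer (a point): Outer end of the thin steel pointer, 4 mm wide, which sticks out sideways (clamp +y) from the jaw and moves with it, 27 mm above the bench
- mark (a point): The black line, 2 mm wide, across the top of a small aluminium index block (14 x 10 x 19 mm) on the clamp's base beside the slideway, 29 mm above the bench. The jaw is at the mark when pointer and line are level with each other along clamp x: 34 to 58 mm out from closed, differing from day to day
- stand: Fixed tongs stand. Origin on the bench under its centre. Its steel top plate, 70 mm high at the upper face, 78 (x) x 110 (y) mm, has an oblong opening 26 mm (x) x 66 mm (y) in which the tongs hang by their shoulders, closing direction along the stand's y
- tongs: Sprung parallel steel tongs, 105 mm tall, hanging tips down. Origin at tip height midway between the open tips (14 mm above the bench when hung); z up. Two upright arms 6 mm thick, 48 mm over the outside, 36 mm gap, close straight along y. Tips 14 mm wide (x). Shoulders 46 mm wide (x), 56 to 62 mm above the tips; above, to 105 mm, flat finger plates 20 mm wide to be squeezed along y from above
- tongs_arm (a joint): How far the tongs are squeezed, m: 0 open (gap 36 mm), 0.020 closed on the bush, 0.030 fully closed (gap 6 mm). A spring opens them with about 9 N when open, 11.4 N on the bush (so grip harder than that). tongs belongs to the arm at -y: when squeezed, the middle between the arms lies half this value to its -y
- tray: Fixed cork tray with a low wooden rim (9 mm high), 208 (x) x 78 (y) mm, origin on the bench under its centre. Cork floor 6 mm above the bench. Three brass parts stand in one row along the tray's x, 56 mm apart, in any order
- bush: The bush: bored brass cylinder, 16 mm diameter, 24 mm tall, standing upright in the tray; origin at the centre of its underside, z along its axis
- dowel: Another brass part, not needed: slim plain pin, 11 mm diameter, 34 mm tall, upright; origin at the centre of its underside
- collar: Another brass part, not needed: flat disc with a hole, 30 mm diameter, 10 mm tall; origin at the centre of its underside
- glue: Bystander: white glue bottle, 44 mm diameter, 110 mm tall, beyond the clamp; origin under its centre
- jar: Bystander: amber jar with black lid, 60 mm diameter, 75 mm tall, beyond the clamp; origin under its centre
- cup: Bystander: small steel bowl, 56 mm diameter, 36 mm tall, near the robot; origin under its centre
- pipe_ring: Bystander: copper ring, 40 mm diameter, 14 mm tall, near the robot; origin under its centre
- driver: Bystander: screwdriver with a wooden handle, lying far out to the left
- mallet: Bystander: hammer with a wooden handle, lying far out to the right
- sanding_block: Bystander: dark wooden block, 70 x 110 x 30 mm, beyond the clamp; origin under its centre
Not all that is in view belongs to the job. What is meant by the clamp is not turquoise, and is the larger of those in its own colour.

How it is judged:
On the way, in this order (a step that is already met when the one before it is completed fails the run):
1. the bush is lifted clear of the tray by the tongs (contact force between tongs and bush above 0.5 N and height (world z) of bush above 0.03 m), for 0.2 s.
2. the bush is down the feed tube on the closed jaw, out of the tongs (horizontal distance between bush and bed below 0.008 m and z of bush in the frame of clamp between 0.016 and 0.032 m and value of joint jaw below 0.01 m and contact force between tongs and bush below 0.1 N), for 0.2 s.
3. the tongs hang in their stand again, let go (horizontal distance between tongs and stand below 0.022 m and z of tongs in the frame of stand between 0.008 and 0.019 m and angle between tongs's own z axis and vertical below 0.15 rad and contact force between the fingers and tongs below 0.1 N), for 0.2 s.
At the end, for the whole second after the job is handed in: Fingers still hold the jaw (over 2.5 N on it) with its pointer within 5 mm of the line along the slide; the bush stands upright (0.25 rad) on the bed, within 8 mm of its centre and 5 mm in height; the tongs hang in their stand, let go, upright within 0.15 rad and not against the jaw (all of step 3 and x of pointer in the frame of mark between -0.005 and 0.005 m and contact force between the fingers and jaw above 2.5 N and contact force between tongs and jaw below 0.1 N and z of bush in the frame of clamp below 0.016 m and horizontal distance between bush and bed below 0.008 m and angle between bush's own z axis and vertical below 0.25 rad and linear speed of bush below 0.03 m/s); the arm keeps its last pose, push and grip.
It fails at once if the bush touched by the gripper's fingers (contact force between the fingers and bush above 0.2 N).
It fails at once if one of the other brass parts moved by more than 25 mm (distance of any of dowel, collar from where it was at the start of the episode above 0.025 m).
It fails at once if a bystander moved by more than 40 mm (distance of any of glue, jar, cup, pipe_ring, driver, mallet, sanding_block from where it was at the start of the episode above 0.04 m).
It also fails if it takes over 72 s, if anything falls off the work surface, if the arm or the gripper's body presses on something with over 40 N, if the wrist force passes 120 N, or if a joint passes its speed limit or range.

### The arm

A 6-joint arm with a two-finger parallel gripper is mounted at the origin on the work surface. World frame = base frame: x ahead of the robot, y to its left, z up, the work surface at z = 0. Lengths are in m, angles in rad, forces in N, time in s.
With the tool pointing down it reaches from about 0.4 to 0.825 m from the base axis. Payload 7 kg.
Tool frame: the origin (TCP) lies on the centre line of the jaws, within the pads' length; the fingertips stand ahead of it and the grasp point (between the pads) lies 5 mm behind it (env.finger_overhang is the z of the fingertips in the tool frame, in m); z points along the fingers, y is the direction in which the jaws open and shut (so a half turn about z gives the same grasp; the last joint's range is limited). The gripper opens to 85 mm and grips with 20 to 120 N. Pads are 22 mm wide; open, the fingers measure 114 mm over their backs; the gripper's body (76 mm by 85 mm) begins 54 mm behind the grasp point. The pads swing forward as they close: fully open they stand 13 mm farther back than shut.
Start: joints at [1.619, 0.359, 0.012, 0, -1.224, -0.288], TCP at [0.16, 0.656, 0.245] pointing down, gripper open.
Joint ranges: [-3.07, 3.07], [-1.43, 2.12], [-1.02, 1.25], [-3.03, 1.67], [-3.05, -0], [-3.03, 3.03]. Speed limits (rad/s): [2.39, 2.39, 3.01, 3.14, 3.14, 3.14].

### API

Orientations are given as a rotation vector (axis times angle).
In Python, from bench import env gives the robot as it stands. The module is installed in compiled form; this text tells all that it offers.
- The arm moves only by the tool carry_out, never from a script. Its argument "rows" is a list of rows, each a list of 3 entries, a list of its own where there are three numbers: the turn, a rotation vector about the tool's x, y, z in degrees, then the shift along the tool's x, y, z in m, then the opening, from 0 (shut) to 1 (fully open). In form: [[[rx, ry, rz], [x, y, z], grip], ...]. A call has 1 to 5 rows; each row shifts and turns the commanded pose from where the row before left it, along the tool's axes as they then stand; what a row does not reach is not made up. A row lasts 1/8 s, in which the tool goes at most 62.5 mm and 10.7 degrees, less where a joint would pass 70% of its speed; a pose out of reach is approached as far as the arm can. A call with a gripper value outside its range is refused whole. The fingers move at their own pace and stop on an object; "grip_force" is the grip in N (left out, the last holds). Time passes only in rows, so rows that do not move let the fingers close. It gives the time, the measured TCP pose, the force and the opening at its end, in the units of the state.
- env.state(): the state, without advancing time (a new reading comes with each control period).
- env.capture(name): name is "side" or "top" or "wrist"; returns a dict with "color" (420x560x3 uint8, red, green, blue), "fx", "fy", "cx", "cy" (pixels), "position" and "rotation" of the camera in the world. Camera axes: x right, y up, looking along -z (the intrinsics and any distortion apply to the point x, -y, -z); pixel columns grow to the right and rows downward; lengths in m; the calibration is good to about 2 mm. A picture is of the moment at which its call begins. There is no depth.
- env.job_done(): hands the job in, once; it reports no verdict.
The state is a dict: "clock": time; "joint_pos": joint angles; "qd": joint speeds; "joint_torque": joint torques, N m; "tcp_pos": TCP position; "tcp_rot": TCP orientation; "ft_force": force on the tool from outside, world axes, zero at the start; "torque": the same for the moment, N m; "opening": opening from 0.0 (shut) to 1.0 (fully open).
Only numpy, scipy, OpenCV 4.12 (cv2) and the standard library are available. Lean on these libraries where they do the work, as an engineer would, in place of code of your own. Each camera call takes 0.05 s, during which the arm holds its last target.

## Working session

There is one attempt and no reset: what is moved stays moved. The work goes in short steps, Python scripts to look and compute and a tool call to move; the robot and the scene stay as the last step left them, time stands still between calls to the robot, and variables do not carry over. Pictures are saved under pics/ and viewed, and the job is handed in when it is done.

Besides the shell and the picture viewer there is one more tool, called after "Request:" as name(argument=value, ...) on one line, values as JSON. carry_out: Moves the arm, as the interface text tells. Its arguments: {"type":"object","properties":{"rows":{"type":"array","items":{"type":"array"}},"grip_force":{"type":"number"}},"required":["rows"]}

```bash
mkdir -p pics
python3 - <<'E'
from bench import env
import cv2,numpy as np
print(env.state()); print(env.finger_overhang)
for n in ["side","top","wrist"]:
    c=env.capture(n); cv2.imwrite(f"pics/{n}0.png",c["color"][:,:,::-1])
    print(n,{k:np.round(v,4).tolist() if not isinstance(v,(str,)) else v for k,v in c.items() if k!="color"})
E
```

```text
{'clock': 0.0, 'joint_pos': array([ 1.61908345e+00,  3.59374221e-01,  1.10839702e-02, -3.43495988e-04,
       -1.22413179e+00, -2.88111292e-01]), 'qd': array([-0.00051965,  0.00089525,  0.00036386,  0.00021355,  0.00135736,
       -0.00179527]), 'joint_torque': array([ 4.67710797e-04, -5.83317375e+01,  2.93424922e+01,  6.93675399e+00,
       -5.74752252e-03,  1.87303920e-05]), 'tcp_pos': array([0.16024372, 0.65523199, 0.244384  ]), 'tcp_rot': array([ 3.11736646e+00, -3.75796900e-01, -7.26164721e-05]), 'ft_force': array([-0.32559404,  0.74264582, -0.2960375 ]), 'torque': array([0.01937732, 0.02350753, 0.05445687]), 'opening': 1.0037870950954413}
0.014
side {'fx': 526.6754, 'fy': 526.6754, 'cx': 274.6713, 'cy': 214.0951, 'position': [0.0102, -0.8516, 0.8522], 'rotation': [0.8879, -0.2475, -0.5493]}
top {'fx': 455.6625, 'fy': 455.6625, 'cx': 282.2994, 'cy': 204.6108, 'position': [0.3495, -0.0034, 1.3782], 'rotation': [0.0895, -0.126, -1.5574]}
wrist {'fx': 371.0348, 'fy': 371.0348, 'cx': 284.4509, 'cy': 209.3979, 'position': [0.2377, 0.6368, 0.3729], 'rotation': [-0.2239, 0.2829, -1.7945]}
```

View pics/side0.png

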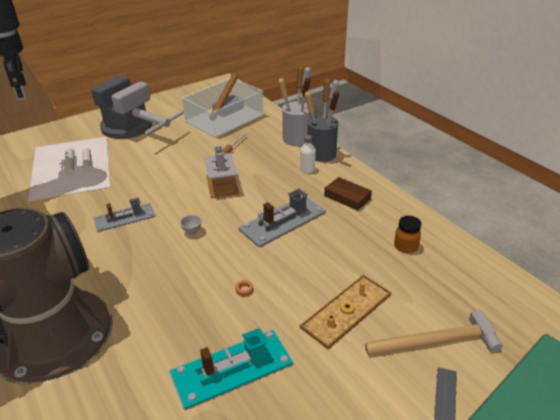

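View pics/top0.png

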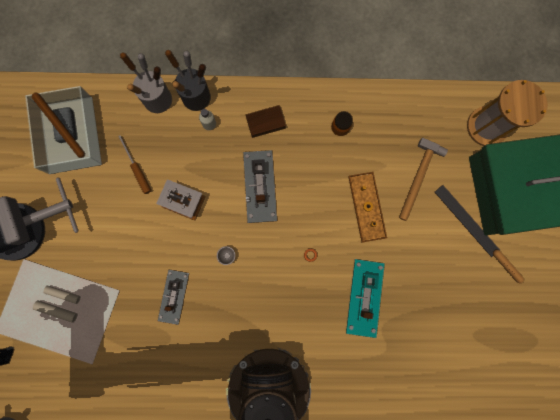

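View pics/wrist0.png

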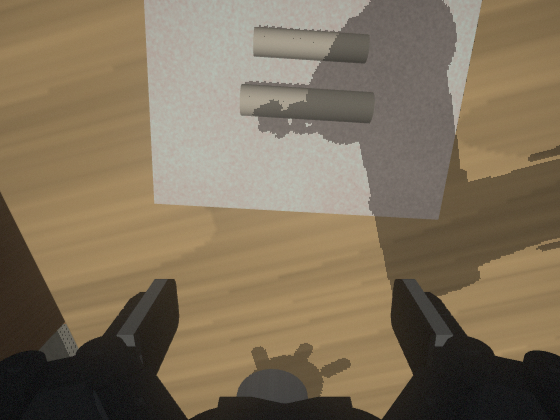

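The top view shows three clamps: a large grey one at (260,187), a small grey one at (173,297) and a turquoise one at (366,298). The large grey one fits, since it isn't turquoise and is the larger of its colour. The stand with the tongs is at about (180,198) and the tray at (367,207). I'll enlarge these to confirm.

```bash
cat > h.py <<'E'
from bench import env
import cv2,numpy as np,pickle
from scipy.spatial.transform import Rotation as R
def cap(n,save=None):
    c=env.capture(n)
    if save: cv2.imwrite(save,c["color"][:,:,::-1]); pickle.dump(c,open(save+".pkl","wb"))
    return c
def load(s): return pickle.load(open(s+".pkl","rb"))
def rot(c):
    r=np.array(c["rotation"]); return R.from_rotvec(r).as_matrix() if r.shape==(3,) else r
def ray(c,u,v):
    d=np.array([(u-c["cx"])/c["fx"],-(v-c["cy"])/c["fy"],-1.0]); return np.array(c["position"]),rot(c)@d
def atz(c,u,v,z):
    p,d=ray(c,u,v); return p+d*(z-p[2])/d[2]
def proj(c,P):
    q=rot(c).T@(np.array(P)-c["position"]); return np.array([c["cx"]+c["fx"]*q[0]/-q[2],c["cy"]-c["fy"]*q[1]/-q[2]])
def crop(c,x0,y0,x1,y1,k,fn):
    im=cv2.resize(c["color"][y0:y1,x0:x1],None,fx=k,fy=k,interpolation=cv2.INTER_CUBIC)[:,:,::-1].copy()
    for u in range((x0//10+1)*10,x1,10):
        cv2.line(im,((u-x0)*k,0),((u-x0)*k,8),(0,0,255),1); cv2.putText(im,str(u),((u-x0)*k-10,20),0,.35,(0,0,255),1)
    for v in range((y0//10+1)*10,y1,10):
        cv2.line(im,(0,(v-y0)*k),(8,(v-y0)*k),(0,0,255),1); cv2.putText(im,str(v),(10,(v-y0)*k+4),0,.35,(0,0,255),1)
    cv2.imwrite(fn,im)
E
python3 - <<'E'
from h import *
t=cap("top","pics/t1.png"); s=cap("side","pics/s1.png")
crop(t,150,145,285,230,5,"pics/t1a.png"); crop(t,335,160,400,250,6,"pics/t1b.png")
crop(s,190,135,335,245,5,"pics/s1a.png"); crop(s,295,270,395,345,7,"pics/s1b.png")
for n,(u,v) in dict(clamp=(260,187),stand=(180,198),tray=(367,207)).items(): print(n,atz(t,u,v,0.01))
E
```

```text
clamp [0.59220121 0.03398453 0.01      ]
stand [0.55526183 0.27495333 0.01      ]
tray [ 0.53475351 -0.29232225  0.01      ]
```

View pics/t1a.png

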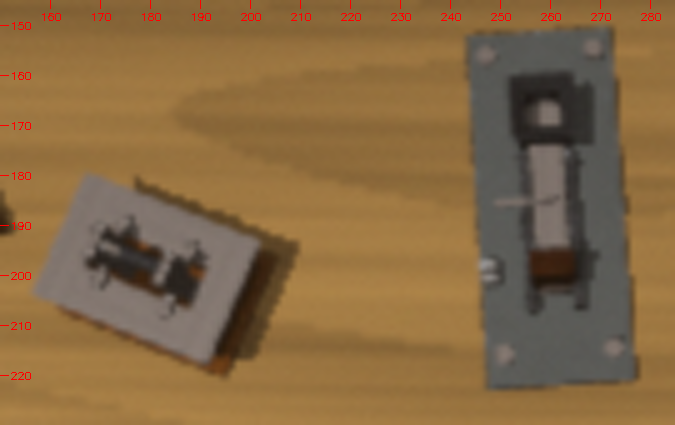

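View pics/t1b.png

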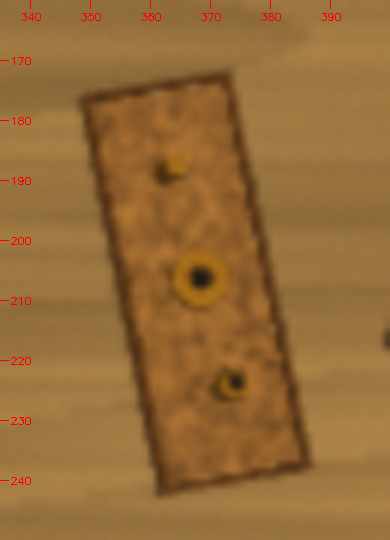

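View pics/s1a.png

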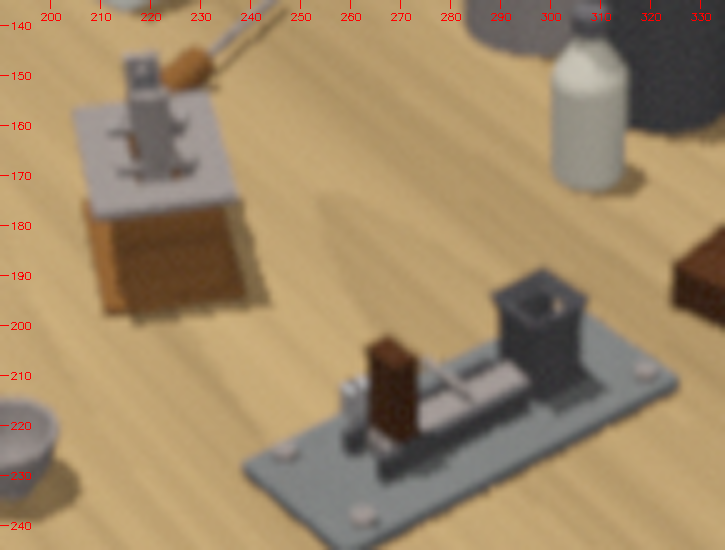

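View pics/s1b.png

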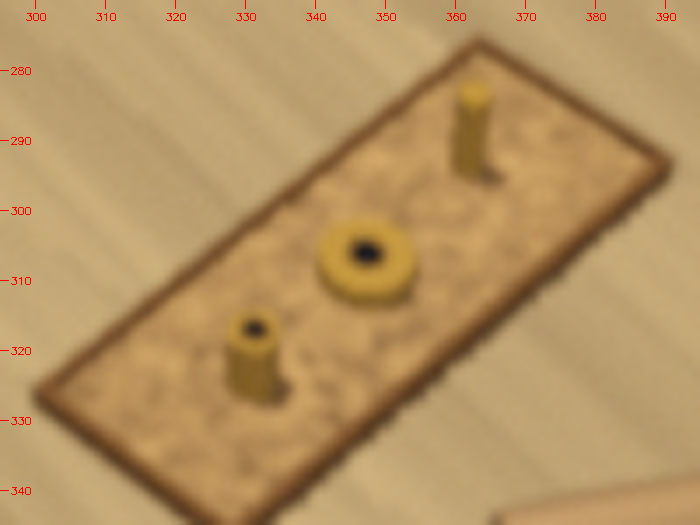

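The crop confirms it. The large grey clamp has its tube at top (259,168), its grip at (260,198), the pointer tip at about (249,185) and the index block at (247,198). In the tray, the bush is the short, wide part with a bore, at top (373,224) and side (331,317). The collar is in the middle and the slim dowel at the far end. Next I'll fit rough poses.

```bash
cat >> h.py <<'E'
from scipy.optimize import least_squares
def fit(obs,x0):
    # obs: list of (cam,u,v,(lx,ly,lz)) ; pose x,y,yaw
    def W(p,l): 
        c,s=np.cos(p[2]),np.sin(p[2]); return [p[0]+c*l[0]-s*l[1],p[1]+s*l[0]+c*l[1],l[2]]
    f=lambda p: np.concatenate([proj(c,W(p,l))-[u,v] for c,u,v,l in obs])
    r=least_squares(f,x0,loss="soft_l1"); return r.x,f(r.x).reshape(-1,2)
E
python3 - <<'E'
from h import *
np.set_printoptions(precision=4,suppress=True)
t=load("pics/t1.png"); s=load("pics/s1.png")
# clamp: base corners top face z=.01
o=[(t,243.5,152,(.06,.045,.01)),(t,272.5,150.3,(.06,-.045,.01)),(t,277,221,(-.16,-.045,.01)),(t,247.5,222.7,(-.16,.045,.01)),
(s,238.5,228.5,(-.16,.045,.01)),(s,325.5,211,(.06,-.045,.01))]
print("clamp",*fit(o,[.64,.03,0]))
print("clamp top only",*fit(o[:4],[.64,.03,0]))
# stand plate corners z=.07: long side is y. image top-left (167.5,179.7), right (202,193.5), bottom (192,217.5), left (157,203.5)
o=[(t,167.5,179.7,(.039,.055,.07)),(t,202,193.5,(.039,-.055,.07)),(t,192,217.5,(-.039,-.055,.07)),(t,157,203.5,(-.039,.055,.07)),
(s,205,157,(.039*-1,.055,.07)),(s,210,178.5,(-.039,-.055,.07)),(s,238,174.5,(.039,-.055,.07)),(s,232,154,(.039,.055,.07))]
print("stand",*fit(o,[.55,.27,-.35])); print(*fit(o[:4],[.55,.27,-.35]))
o=[(t,348.5,176.5,(.104,.039,.009)),(t,373.5,172,(.104,-.039,.009)),(t,386.5,237.5,(-.104,-.039,.009)),(t,361.5,242.3,(-.104,.039,.009)),
(s,300,326.5,(-.104,.039,.009)),(s,363,276,(.104,.039,.009)),(s,391,293.5,(.104,-.039,.009))]
print("tray",*fit(o,[.53,-.3,0])); 
print("bush top",atz(t,374,223.8,.030),"side",atz(s,331.3,317,.030))
E
```

```text
clamp [0.6452 0.0367 0.0786] [[ 0.0536 -0.2404]
 [ 0.263  -0.3432]
 [ 0.6241 -0.1341]
 [ 0.2931  0.162 ]
 [-1.8244 -0.9784]
 [-0.0106 -0.2427]]
clamp top only [0.6448 0.0374 0.0744] [[-0.106  -0.1765]
 [ 0.1123 -0.1618]
 [ 0.1688  0.0755]
 [-0.1728  0.249 ]]
stand [ 0.5468  0.2624 -0.3671] [[ 0.4699 -1.1623]
 [ 0.999  -1.0943]
 [ 0.391  -0.2239]
 [ 0.1039 -0.2628]
 [-0.953   0.0306]
 [-1.4254 -0.2311]
 [-0.4515 -0.1474]
 [-0.5871 -0.4897]]
[ 0.5448  0.2637 -0.3676] [[-0.0013 -0.4972]
 [ 0.5271 -0.4065]
 [-0.1002  0.4702]
 [-0.3864  0.4082]]
tray [ 0.5366 -0.2964  0.1823] [[ 0.7135 -0.9941]
 [ 0.475  -0.6599]
 [ 1.152   0.4124]
 [ 0.9364  0.0383]
 [-1.7043 -0.5991]
 [-0.4281 -0.7665]
 [-0.1251 -0.2946]]
bush top [ 0.4817 -0.3083  0.03  ] side [ 0.4855 -0.31    0.03  ]
```

```bash
cat >> h.py <<'E'
def tool():
    s=env.state(); return np.array(s["tcp_pos"]),R.from_rotvec(s["tcp_rot"]).as_matrix(),s
def goal(psi):
    # tool pointing down with tool y along world angle psi
    y=np.array([np.cos(psi),np.sin(psi),0]); z=np.array([0,0,-1.]); return np.c_[np.cross(y,z),y,z]
def plan(P,psi=None,n=None):
    p,M,s=tool(); 
    if psi is None: G=M; 
    else:
        G=min([goal(psi),goal(psi+np.pi)],key=lambda g:np.linalg.norm(R.from_matrix(M.T@g).as_rotvec()))
    rv=np.degrees(R.from_matrix(M.T@G).as_rotvec()); d=M.T@(np.array(P)-p)
    print("clock",round(float(s["clock"]),2),"tcp",p.round(4),"yaw_y",round(float(np.degrees(np.arctan2(M[1,1],M[0,1]))),2),"open",round(float(s["opening"]),3),"F",np.round(s["ft_force"],1))
    print("turn",rv.round(2),"shift(cur axes)",d.round(4),"shift(goal axes)",(G.T@(np.array(P)-p)).round(4))
E
python3 - <<'E'
from h import *
p,M,s=tool(); print(M.round(3))
c=load("pics/t1.png"); w=env.capture("wrist"); print("cam in tool",M.T@(w["position"]-p), (M.T@rot(w)).round(3))
plan([.545,.264,.2],np.pi/2-.3676)
E
```

```text
[[ 0.971 -0.238 -0.   ]
 [-0.238 -0.971 -0.001]
 [ 0.     0.001 -1.   ]]
cam in tool [ 0.07969823 -0.00024712 -0.1283957 ] [[-0.     0.951  0.309]
 [ 1.     0.     0.   ]
 [ 0.     0.309 -0.951]]
clock 0.3 tcp [0.1603 0.6555 0.245 ] yaw_y -103.74 open 1.004 F [1.  0.5 0.8]
turn [ 0.03 -0.01  7.32] shift(cur axes) [0.4667 0.2889 0.0452] shift(goal axes) [0.4997 0.2271 0.045 ]
```

Request:
carry_out(rows=[[[0,0,7.3],[0.047,0.029,0.0],1],[[0,0,0],[0.05,0.0227,0],1],[[0,0,0],[0.05,0.0227,0],1],[[0,0,0],[0.05,0.0227,0],1],[[0,0,0],[0.05,0.0227,0],1]])

```text
clock: 0.92
tcp_pos: [0.3541, 0.4584, 0.2455]
tcp_rot: [-3.088, 0.573, -0.0]
ft_force: [0.0, 1.3, 0.2]
opening: 1.002
```

Run:
```python
from h import *
plan([.545,.264,.2],np.pi/2-.3676)
```

```text
clock 0.93 tcp [0.3541 0.4584 0.2455] yaw_y -111.02 open 1.002 F [0.  1.3 0.2]
turn [-0.03 -0.    0.04] shift(cur axes) [0.2479 0.1131 0.0455] shift(goal axes) [0.248  0.1129 0.0455]
```

Request:
carry_out(rows=[[[0,0,0],[0.05,0.0226,0.01],1],[[0,0,0],[0.05,0.0226,0.01],1],[[0,0,0],[0.05,0.0226,0.01],1],[[0,0,0],[0.05,0.0226,0.01],1],[[0,0,0],[0.048,0.0225,0.005],1]])

```text
clock: 1.55
tcp_pos: [0.5451, 0.2638, 0.1998]
tcp_rot: [3.089, -0.574, -0.0]
ft_force: [0.5, 1.2, -0.6]
opening: 0.996
```

Request:
carry_out(rows=[[[0,0,0],[0,0,0],0.8]])

```text
clock: 1.68
tcp_pos: [0.5457, 0.2625, 0.1994]
tcp_rot: [3.086, -0.58, -0.001]
ft_force: [-0.7, 0.2, -0.2]
opening: 0.817
```

Run:
```python
from h import *
plan([.545,.264,.2],np.pi/2-.3676)
w=cap("wrist","pics/w2.png")
print([proj(w,[.545,.264,z]).round(0) for z in(0.07,.119)])
```

```text
clock 1.68 tcp [0.5457 0.2625 0.1994] yaw_y -111.28 open 0.817 F [-0.7  0.2 -0.2]
turn [ 0.09  0.03 -0.22] shift(cur axes) [-0.0012 -0.0012 -0.0006] shift(goal axes) [-0.0012 -0.0012 -0.0006]
[array([283., 206.]), array([283., 230.])]
```

View pics/w2.png

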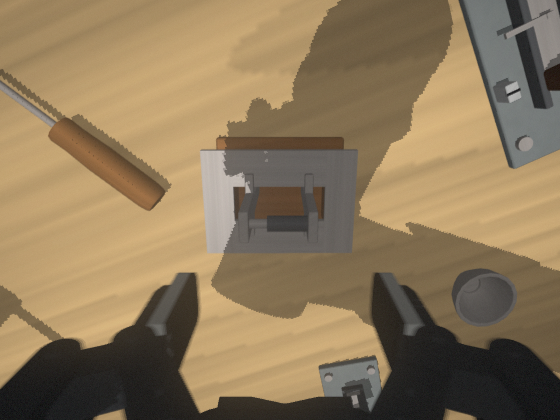

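Run:
```python
from h import *
w=load("pics/w2.png"); crop(w,190,130,370,265,4,"pics/w2a.png")
```

```text
(no output)
```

View pics/w2a.png

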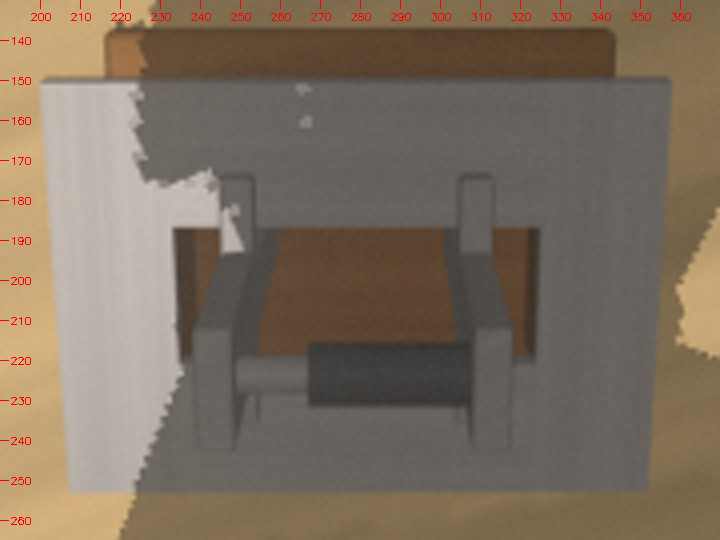

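Run:
```python
from h import *
np.set_printoptions(precision=4,suppress=True)
w=load("pics/w2.png"); p,M,s=tool()
# image up=tool x ; stand x ~ up
o=[(w,200.3,150,(.039,.055,.07)),(w,357.3,150,(.039,-.055,.07)),(w,352,252.7,(-.039,-.055,.07)),(w,207.2,252.7,(-.039,.055,.07))]
r,e=fit(o,[.545,.263,-.367]); print("stand",r,e); 
o=[(w,239,212,(.01,.024,.119)),(w,318,212,(.01,-.024,.119)),(w,318,242.5,(-.01,-.024,.119)),(w,239,242.5,(-.01,.024,.119))]
r,e=fit(o,[.545,.263,-.367]); print("tongs",r,e)
plan([r[0],r[1],.094],np.pi/2+r[2])
```

```text
stand [ 0.5474  0.266  -0.3712] [[-0.5526  0.0525]
 [ 0.8868 -0.0764]
 [-0.0637 -0.0166]
 [-0.1336  0.1413]]
tongs [ 0.5475  0.2659 -0.3727] [[-1.087  -0.3196]
 [ 0.8912 -0.2802]
 [-0.0814  0.3588]
 [ 0.156   0.3303]]
clock 1.73 tcp [0.5449 0.2638 0.1998] yaw_y -111.22 open 0.8 F [0.6 0.8 0.1]
turn [0.04 0.02 0.13] shift(cur axes) [ 0.0016 -0.003   0.1058] shift(goal axes) [ 0.0016 -0.0029  0.1058]
```

The wrist view puts the plate centre at (0.5474, 0.2660) and the tongs at (0.5475, 0.2659) with yaw -0.372, so the two agree. Lowering over the finger plates.

Request:
carry_out(rows=[[[0,0,0],[0.0016,-0.0025,0.035],0.8],[[0,0,0],[0,0,0.035],0.8],[[0,0,0],[0,0,0.035],0.8],[[0,0,0],[0,0,0],0.6],[[0,0,0],[0,0,0],0.47]], grip_force=30)

```text
clock: 2.35
tcp_pos: [0.5468, 0.2682, 0.0967]
tcp_rot: [-3.088, 0.571, -0.002]
ft_force: [-0.2, 0.5, -0.4]
opening: 0.475
```

Request:
carry_out(rows=[[[0,0,0],[0,0,0],0.47],[[0,0,0],[0,0,0],0.47]])

```text
clock: 2.6
tcp_pos: [0.5469, 0.2676, 0.0965]
tcp_rot: [-3.087, 0.573, -0.002]
ft_force: [-0.8, 0.2, 0.1]
opening: 0.47
```

Run:
```python
from h import *
plan([.5475,.266,.094])
w=cap("wrist","pics/w3.png");t=cap("side","pics/s3.png"); crop(t,190,100,290,210,5,"pics/s3a.png")
```

```text
clock 2.6 tcp [0.5469 0.2676 0.0965] yaw_y -111.03 open 0.47 F [-0.8  0.2  0.1]
turn [0. 0. 0.] shift(cur axes) [0.0011 0.0013 0.0025] shift(goal axes) [0.0011 0.0013 0.0025]
```

View pics/w3.png

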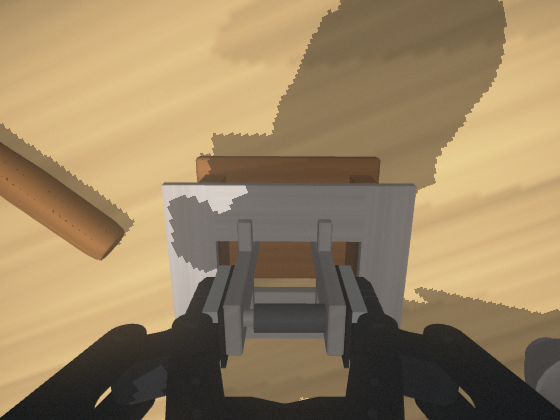

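View pics/s3a.png

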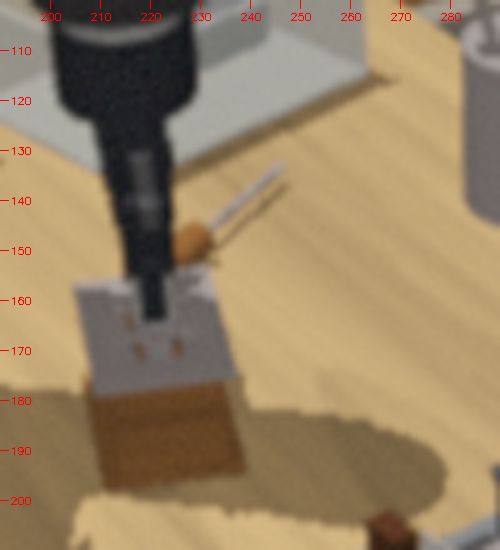

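The tongs are held at a width of about 40 mm. Lifting them out.

Request:
carry_out(rows=[[[0,0,0],[0,0,-0.02],0.47],[[0,0,0],[0,0,-0.03],0.47],[[0,0,0],[0,0,-0.03],0.47],[[0,0,0],[0,0,-0.02],0.47],[[0,0,0],[0,0,0],0.47]])

```text
clock: 3.32
tcp_pos: [0.5473, 0.2677, 0.1973]
tcp_rot: [-3.086, 0.573, -0.004]
ft_force: [0.6, 0.7, -1.5]
opening: 0.477
```

Run:
```python
from h import *
plan([.433,-.318,.195],np.radians(-79.6))
w=cap("wrist","pics/w4.png");t=cap("side","pics/s4.png"); crop(t,170,70,290,210,4,"pics/s4a.png")
```

```text
clock 3.33 tcp [0.5473 0.2677 0.1973] yaw_y -111.04 open 0.477 F [ 0.6  0.7 -1.5]
turn [ -0.15  -0.15 -31.44] shift(cur axes) [0.1036 0.5876 0.0006] shift(goal axes) [-0.2181  0.5554  0.0023]
```

View pics/w4.png

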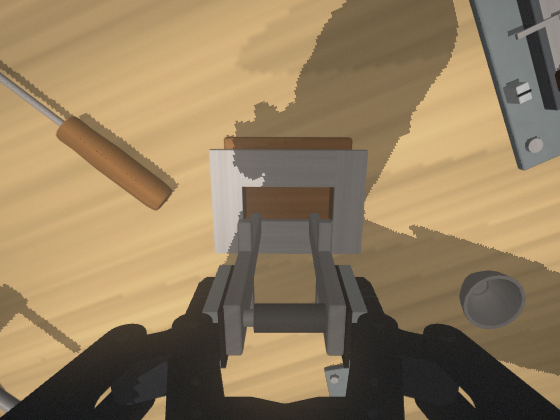

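View pics/s4a.png

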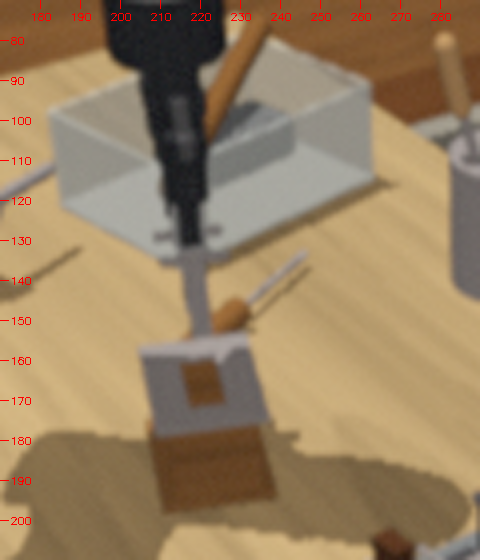

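Request:
carry_out(rows=[[[0,0,-10.5],[0,0,0],0.47],[[0,0,-10.5],[0,0,0],0.47],[[0,0,-10.4],[0,0,0],0.47],[[0,0,0],[-0.015,0.04,0],0.47],[[0,0,0],[-0.0216,0.055,0],0.47]])

```text
clock: 4.05
tcp_pos: [0.5269, 0.1665, 0.1935]
tcp_rot: [3.127, 0.286, -0.003]
ft_force: [0.4, -0.6, -0.8]
opening: 0.474
```

Request:
carry_out(rows=[[[0,0,0],[-0.0216,0.055,0],0.47],[[0,0,0],[-0.0216,0.055,0],0.47],[[0,0,0],[-0.0216,0.055,0],0.47],[[0,0,0],[-0.0216,0.055,0],0.47],[[0,0,0],[-0.0216,0.055,0],0.47]])

```text
clock: 4.68
tcp_pos: [0.4696, -0.1245, 0.1944]
tcp_rot: [-3.129, -0.284, 0.002]
ft_force: [1.2, -0.6, -1.0]
opening: 0.47
```

Request:
carry_out(rows=[[[0,0,0],[-0.0216,0.055,0],0.47],[[0,0,0],[-0.0216,0.055,0],0.47],[[0,0,0],[-0.0216,0.055,0],0.47],[[0,0,0],[-0.01,0.0205,0],0.47],[[0,0,0],[0,0,0],0.47]])

```text
clock: 5.3
tcp_pos: [0.4292, -0.32, 0.1938]
tcp_rot: [-3.128, -0.279, 0.004]
ft_force: [0.6, 0.1, -1.6]
opening: 0.467
```

Run:
```python
from h import *
plan([.433,-.318,.195],np.radians(-79.6))
w=cap("wrist","pics/w5.png")
```

```text
clock 5.3 tcp [ 0.4292 -0.32    0.1938] yaw_y -79.82 open 0.467 F [ 0.6  0.1 -1.6]
turn [-0.08  0.13 -0.22] shift(cur axes) [ 0.0041 -0.0013 -0.0012] shift(goal axes) [ 0.0041 -0.0013 -0.0012]
```

View pics/w5.png

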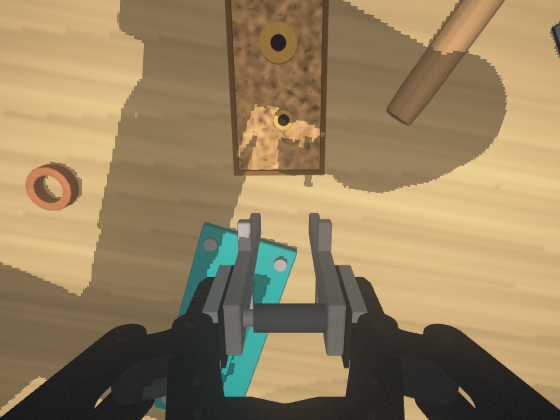

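Run:
```python
from h import *
w=load("pics/w5.png"); crop(w,220,95,350,255,4,"pics/w5a.png")
```

```text
(no output)
```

View pics/w5a.png

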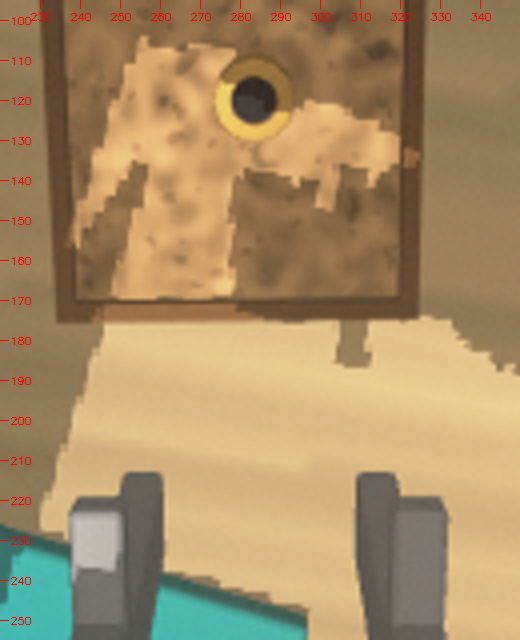

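Run:
```python
from h import *
np.set_printoptions(precision=4,suppress=True)
w=load("pics/w5.png"); p,M,s=tool()
T=atz(w,284.8,213,.1938-.0825); B=atz(w,283.5,119.7,.03)
print("tip front in tool",M.T@(T-p),"bush",B,"bush in tool",M.T@(B-p))
print(proj(w,p+M@[.007,0,.0825]), "cam in tool",M.T@(w["position"]-p))
```

```text
tip front in tool [0.0084 0.0009 0.0827] bush [ 0.4851 -0.3089  0.03  ] bush in tool [0.0567 0.0001 0.1639]
[283.2677 215.3631] cam in tool [ 0.0793  0.0008 -0.1281]
```

The bush top is at (283.5, 119.7), which gives (0.485, -0.309) and agrees with the side and tray estimates. The tongs tips straddle u = 284.8. Moving over the bush and down.

Request:
carry_out(rows=[[[0,0,0],[0.0275,-0.0004,0],0.47],[[0,0,0],[0.0278,-0.0004,0],0.47],[[0,0,0],[0,0,0.03],0.47],[[0,0,0],[0,0,0.015],0.47],[[0,0,0],[0,0,0],0.47]])

```text
clock: 5.98
tcp_pos: [0.4839, -0.3072, 0.1491]
tcp_rot: [-3.128, -0.285, 0.005]
ft_force: [-0.4, 0.2, -1.4]
opening: 0.473
```

Run:
```python
from h import *
plan([.4838,-.309,.102],np.radians(-79.6))
w=cap("wrist","pics/w6.png");t=cap("side","pics/s6.png"); crop(t,280,230,400,350,5,"pics/s6a.png")
t=cap("top","pics/t6.png"); crop(t,335,160,400,250,6,"pics/t6a.png")
```

```text
clock 5.97 tcp [ 0.4839 -0.3072  0.1491] yaw_y -79.6 open 0.473 F [-0.4  0.2 -1.4]
turn [-0.08  0.16  0.  ] shift(cur axes) [-0.0003  0.0018  0.0471] shift(goal axes) [-0.0005  0.0018  0.0471]
```

View pics/w6.png

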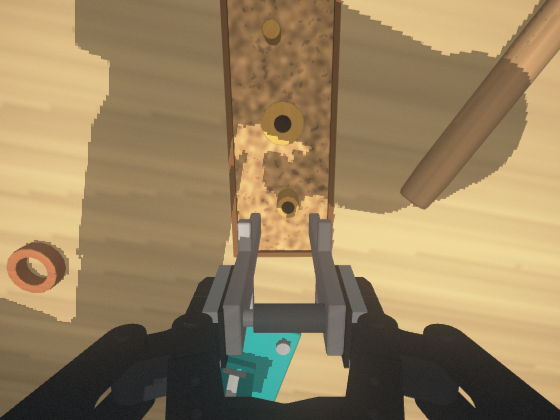

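View pics/s6a.png

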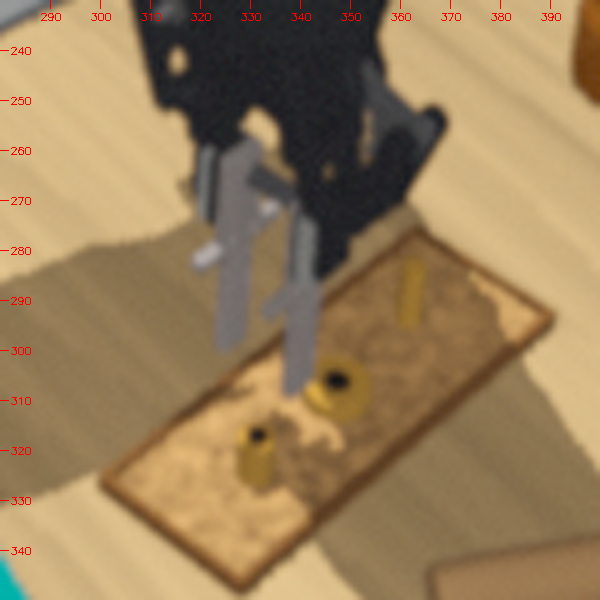

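Run:
```python
from h import *
np.set_printoptions(precision=4,suppress=True)
w=load("pics/w6.png"); crop(w,240,180,340,260,6,"pics/w6a.png")
p,M,s=tool()
for u in (286,287,288): 
    B=atz(w,u,207.5,.03); print(u,B,M.T@(B-p))
```

```text
286 [ 0.4846 -0.3079  0.03  ] [-0.0007 -0.0004  0.1213]
287 [ 0.4847 -0.3086  0.03  ] [-0.0007  0.0003  0.1213]
288 [ 0.4849 -0.3093  0.03  ] [-0.0007  0.001   0.1213]
```

View pics/w6a.png

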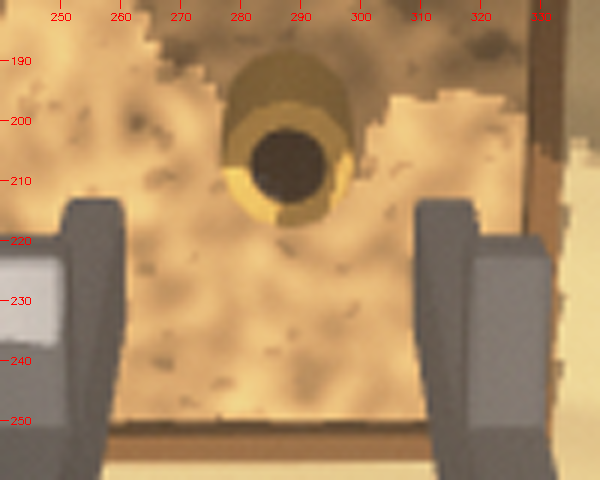

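Request:
carry_out(rows=[[[0,0,0],[-0.0015,0,0.02],0.47],[[0,0,0],[0,0,0.02],0.47],[[0,0,0],[0,0,0.006],0.47],[[0,0,0],[0,0,0],0.47]])

```text
clock: 6.62
tcp_pos: [0.4836, -0.3085, 0.1049]
tcp_rot: [3.128, 0.284, 0.001]
ft_force: [-0.3, -0.7, -1.4]
opening: 0.474
```

Run:
```python
from h import *
plan([.4838,-.309,.102],np.radians(-79.6))
w=cap("wrist","pics/w7.png");crop(w,220,180,350,260,6,"pics/w7a.png")
t=cap("side","pics/s7.png"); crop(t,280,230,400,350,5,"pics/s7a.png")
```

```text
clock 6.62 tcp [ 0.4836 -0.3085  0.1049] yaw_y -79.64 open 0.474 F [-0.3 -0.7 -1.4]
turn [ 0.02 -0.02 -0.04] shift(cur axes) [0.0001 0.0005 0.0029] shift(goal axes) [0.0001 0.0005 0.0029]
```

View pics/w7a.png

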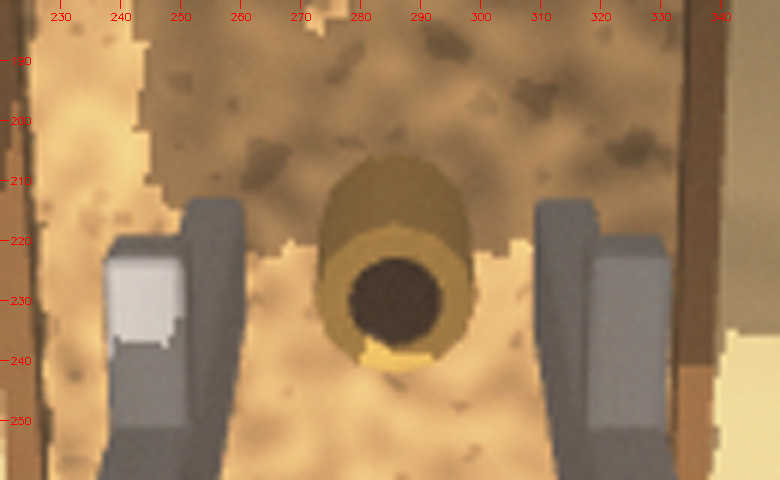

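View pics/s7a.png

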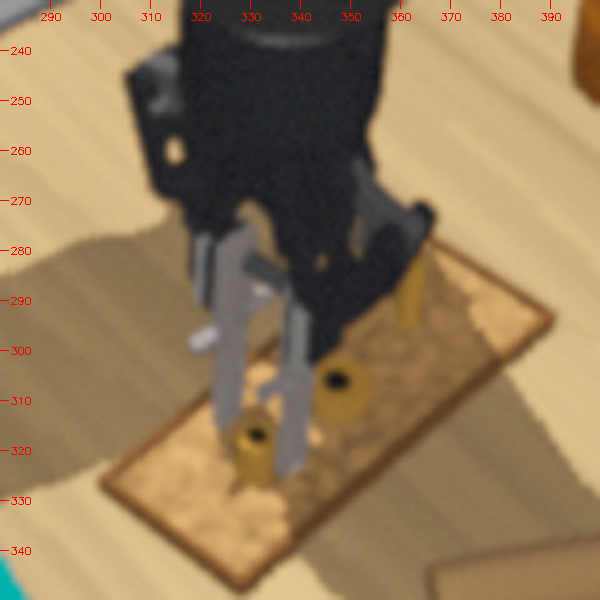

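Run:
```python
from h import *
np.set_printoptions(precision=4,suppress=True)
w=load("pics/w7.png")
p,M,s=tool()
B=atz(w,286.2,229.7,.03); print(B,M.T@(B-p)); 
for dz in (.080,.0825,.085): T=atz(w,284.8,213,p[2]-dz); print(M.T@(T-p))
```

```text
[ 0.485  -0.3092  0.03  ] [0.0008 0.0008 0.0754]
[ 0.0095 -0.      0.08  ]
[ 0.0087 -0.      0.0825]
[ 0.0079 -0.      0.085 ]
```

Request:
carry_out(rows=[[[0,0,0],[-0.0007,0.0004,0.003],0.47],[[0,0,0],[0,0,0],0.38],[[0,0,0],[0,0,0],0.3],[[0,0,0],[0,0,0],0.15],[[0,0,0],[0,0,0],0.15]], grip_force=32)

```text
clock: 7.35
tcp_pos: [0.4828, -0.3088, 0.1015]
tcp_rot: [3.129, 0.284, 0.0]
ft_force: [-1.0, 0.9, 2.4]
opening: 0.304
```

Request:
carry_out(rows=[[[0,0,0],[0,0,0],0.15],[[0,0,0],[0,0,0],0.15]])

```text
clock: 7.6
tcp_pos: [0.4828, -0.3089, 0.1015]
tcp_rot: [3.129, 0.284, 0.0]
ft_force: [0.1, 0.9, 2.4]
opening: 0.31
```

Run:
```python
from h import *
plan([.4838,-.309,.102],np.radians(-79.6))
w=cap("wrist","pics/w8.png");crop(w,220,180,350,260,6,"pics/w8a.png")
```

```text
clock 7.6 tcp [ 0.4828 -0.3089  0.1015] yaw_y -79.63 open 0.31 F [0.1 0.9 2.4]
turn [ 0.01 -0.01 -0.03] shift(cur axes) [ 0.0009  0.0003 -0.0005] shift(goal axes) [ 0.0009  0.0003 -0.0005]
```

View pics/w8a.png

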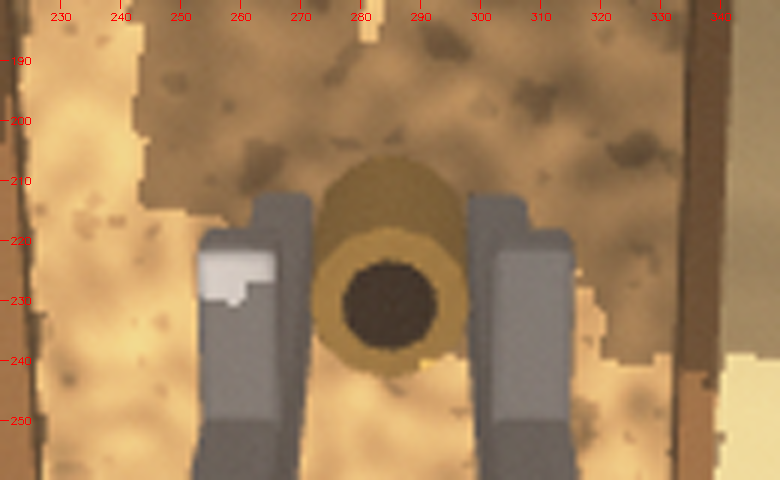

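The bush sits between both tips. Lifting straight up.

Request:
carry_out(rows=[[[0,0,0],[0,0,-0.015],0.15],[[0,0,0],[0,0,-0.025],0.15],[[0,0,0],[0,0,-0.03],0.15],[[0,0,0],[0,0,-0.025],0.15],[[0,0,0],[0,0,0],0.15]])

```text
clock: 8.28
tcp_pos: [0.484, -0.3093, 0.1993]
tcp_rot: [3.127, 0.284, 0.007]
ft_force: [0.1, -0.3, -0.7]
opening: 0.305
```

Run:
```python
from h import *
# observation stop: tool y along clamp y (-85.6deg), 45mm short of tube in clamp -x
psi=np.radians(-85.6); 
G=goal(psi); print("tool x",G[:,0])
P=np.array([.646,.038,.2])-.055*G[:,0]
plan(P,psi)
w=cap("wrist","pics/w9.png");crop(w,220,180,350,260,6,"pics/w9a.png")
t=cap("side","pics/s9.png"); crop(t,280,200,400,350,5,"pics/s9a.png")
```

```text
tool x [0.99705275 0.07671903 0.        ]
clock 8.28 tcp [ 0.484  -0.3093  0.1993] yaw_y -79.63 open 0.305 F [ 0.1 -0.3 -0.7]
turn [ 0.12 -0.25  5.97] shift(cur axes) [ 0.1672 -0.3182 -0.0008] shift(goal axes) [ 0.1332 -0.3339 -0.0007]
```

View pics/w9a.png

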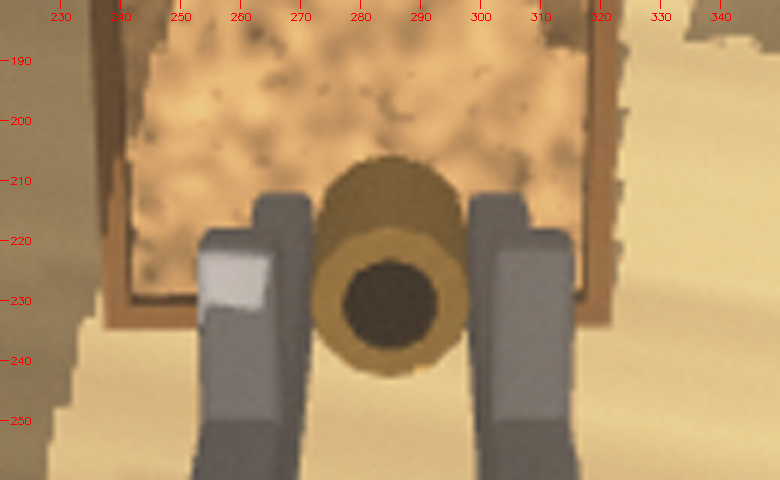

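View pics/s9a.png

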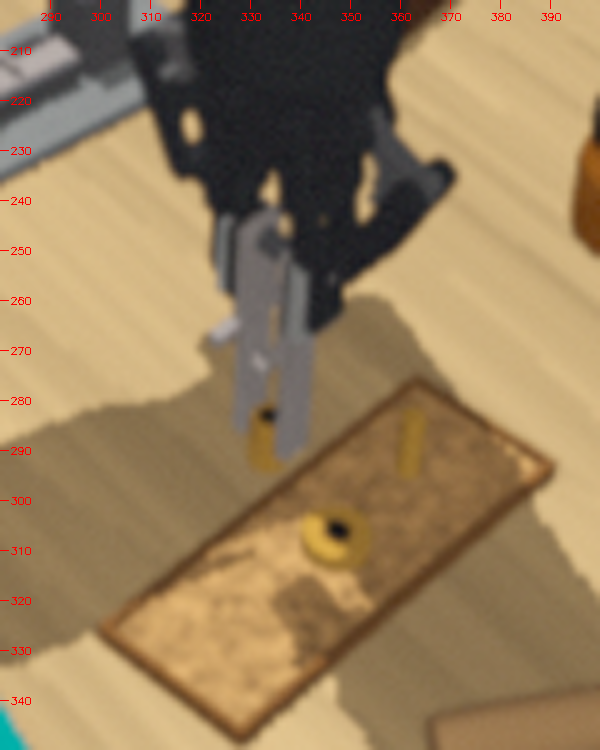

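The bush is held by the tongs and clear of the tray; the wrist view looks the same as before the lift. Carrying it to a viewing position short of the tube.

Request:
carry_out(rows=[[[0,0,6.0],[0,0,0],0.15],[[0,0,0],[0.01,-0.025,-0.002],0.15],[[0,0,0],[0.019,-0.0475,0],0.15],[[0,0,0],[0.019,-0.0475,0],0.15],[[0,0,0],[0.019,-0.0475,0],0.15]])

```text
clock: 9.0
tcp_pos: [0.5365, -0.1353, 0.1973]
tcp_rot: [-3.139, -0.119, 0.003]
ft_force: [0.5, -0.3, -1.3]
opening: 0.304
```

Request:
carry_out(rows=[[[0,0,0],[0.019,-0.0475,0],0.15],[[0,0,0],[0.019,-0.0475,0],0.15],[[0,0,0],[0.019,-0.0475,0],0.15],[[0,0,0],[0.0092,-0.0239,0],0.15],[[0,0,0],[0,0,0],0.15]])

```text
clock: 9.62
tcp_pos: [0.5901, 0.0356, 0.1972]
tcp_rot: [3.139, 0.123, -0.003]
ft_force: [0.2, 0.4, -1.3]
opening: 0.303
```

Run:
```python
from h import *
psi=np.radians(-85.6); 
G=goal(psi); 
P=np.array([.646,.038,.2])-.055*G[:,0]
plan(P,psi)
w=cap("wrist","pics/w10.png");crop(w,215,60,355,260,4,"pics/w10a.png")
```

```text
clock 9.62 tcp [0.5901 0.0356 0.1972] yaw_y -85.52 open 0.303 F [ 0.2  0.4 -1.3]
turn [0.02 0.11 0.08] shift(cur axes) [ 0.0009  0.0019 -0.0028] shift(goal axes) [ 0.001   0.0019 -0.0028]
```

View pics/w10.png

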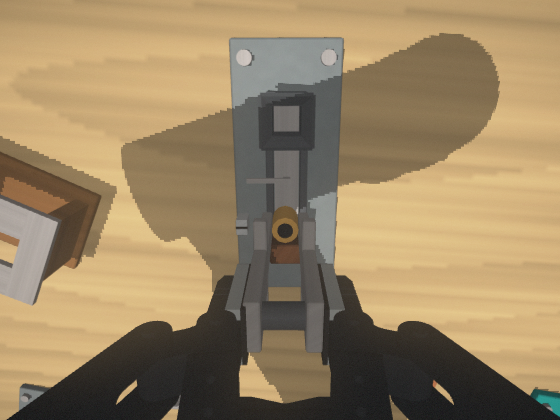

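View pics/w10a.png

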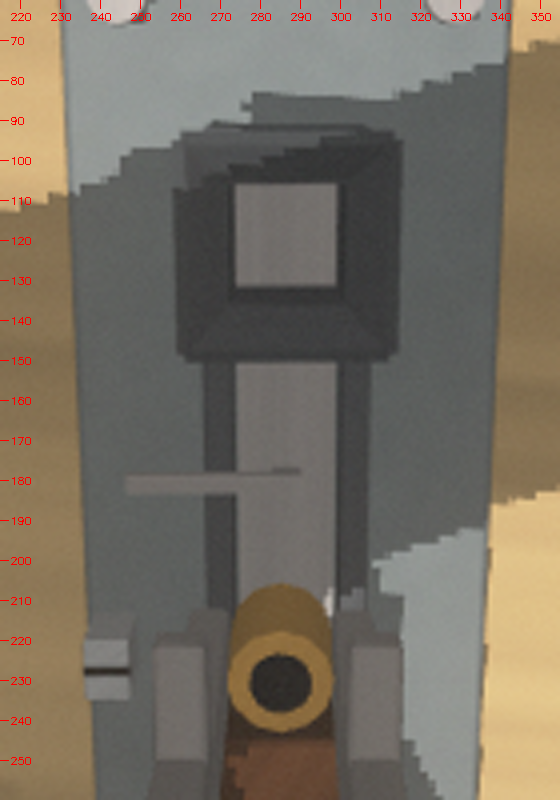

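Run:
```python
from h import *
np.set_printoptions(precision=4,suppress=True)
w=load("pics/w10.png")
p,M,s=tool()
o=[(w,259,149.5,(-.018,.018,.064)),(w,314.5,149.5,(-.018,-.018,.064)),(w,315.5,94.8,(.018,-.018,.064)),(w,258.5,94.8,(.018,.018,.064))]
r,e=fit(o,[.646,.038,.077]); print("tube",r,e)
T=np.array([r[0],r[1],.064]); Tt=M.T@(T-p)
B=atz(w,285,229.7,p[2]-.0715); Bt=M.T@(B-p); print("tube in tool",Tt,"bush in tool",Bt,"shift",Tt-Bt)
# base edges
o2=[(w,230,38.5,(.06,.045,.01)),(w,343.5,38.5,(.06,-.045,.01))]
print("base",*fit(o2,[.646,.038,.077]))
# yaw from base long edges
a=atz(w,231.5,70,.01);b=atz(w,238.5,260,.01);c=atz(w,342,70,.01);d=atz(w,334.5,260,.01)
print("edge yaws",np.arctan2(*(a-b)[1::-1]),np.arctan2(*(c-d)[1::-1]), "mid",(a+c)/2)
pt=atz(w,246,181,.027); mk=atz(w,242,228,.029); print("pointer",pt,"mark",mk)
yaw=r[2]; ex=np.array([np.cos(yaw),np.sin(yaw),0]); print("pull",(pt-mk)@ex)
```

```text
tube [0.6474 0.0385 0.0776] [[ 2.2516 -0.6624]
 [-2.0897 -0.6535]
 [-1.8258  0.535 ]
 [ 1.727   0.5217]]
tube in tool [0.0581 0.0005 0.1332] bush in tool [ 0.0031 -0.0009  0.0715] shift [0.0551 0.0013 0.0617]
base [0.6467 0.0383 0.0779] [[-1.1372  0.032 ]
 [ 1.1379  0.0346]]
edge yaws 0.0728757452722627 0.08391671546779071 mid [0.6837 0.0411 0.01  ]
pointer [0.5947 0.0679 0.027 ] mark [0.5538 0.0692 0.029 ]
pull 0.040727235473902106
```

Run:
```python
from h import *
w=load("pics/w10.png"); print(atz(w,286.4,118.5,.022), atz(w,286.8,122.1,.064), atz(w,286.8,122.1,.062))
```

```text
[0.64703893 0.03854302 0.022     ] [0.64780445 0.03855778 0.064     ] [0.6476362  0.03853131 0.062     ]
```

Request:
carry_out(rows=[[[0,0,0],[0.027,0.0006,0],0.15],[[0,0,0],[0.0278,0.0007,0],0.15],[[0,0,0],[0,0,0.02],0.15],[[0,0,0],[0,0,0],0.15]])

```text
clock: 10.18
tcp_pos: [0.6434, 0.0354, 0.1762]
tcp_rot: [3.139, 0.116, -0.007]
ft_force: [0.5, 0.4, -1.4]
opening: 0.305
```

Run:
```python
from h import *
plan([.645,.038,.16],np.radians(-85.6))
w=cap("wrist","pics/w11.png");crop(w,215,160,355,270,5,"pics/w11a.png")
t=cap("side","pics/s11.png"); crop(t,230,130,350,250,5,"pics/s11a.png")
t=cap("top","pics/t11.png");
```

```text
clock 10.18 tcp [0.6434 0.0354 0.1762] yaw_y -85.75 open 0.305 F [ 0.5  0.4 -1.4]
turn [ 0.04  0.25 -0.15] shift(cur axes) [ 0.0019 -0.0025  0.0162] shift(goal axes) [ 0.0018 -0.0024  0.0162]
```

View pics/w11a.png

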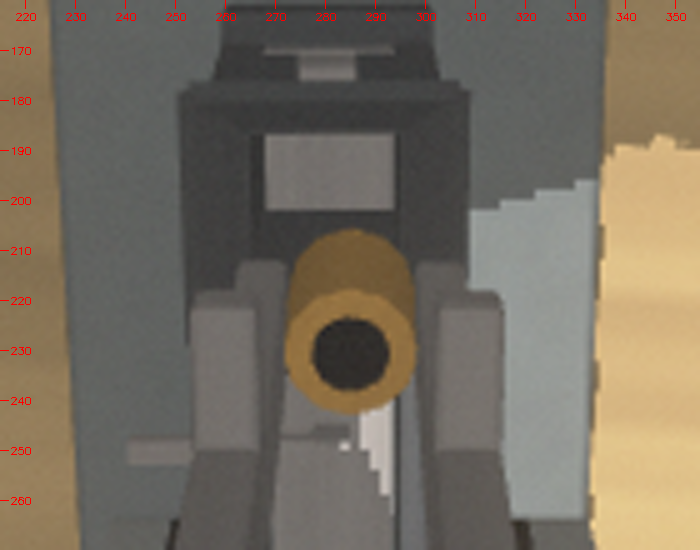

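View pics/s11a.png

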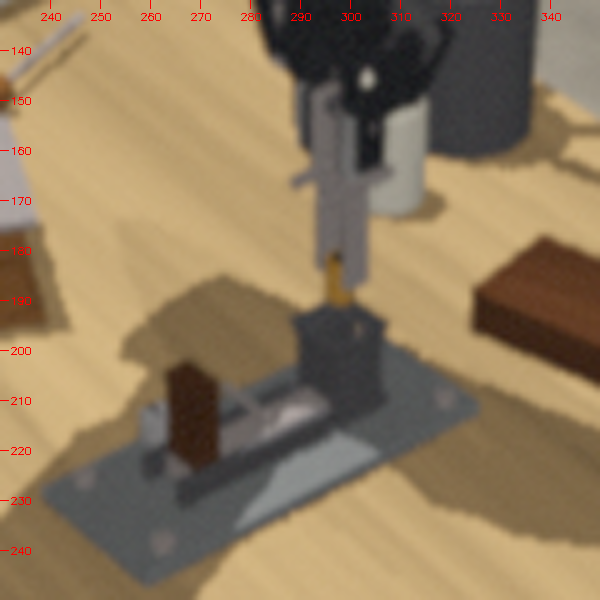

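Run:
```python
from h import *
np.set_printoptions(precision=4,suppress=True)
w=load("pics/w11.png")
p,M,s=tool()
a=atz(w,250.8,178.5,.064);b=atz(w,309,178.5,.064); print("far rim width",np.linalg.norm(a-b)); m=(a+b)/2
B=atz(w,285,230,p[2]-.0715)
print("rim mid tool",M.T@(m-p),"bush tool",M.T@(B-p))
# side-view check: predicted mouth centre & corners & bush
s=load("pics/s11.png"); 
print("side: tube mouth px",proj(s,[.647,.0385,.064]),"bush bottom",proj(s,[*B[:2],p[2]-.0955]),"bush top",proj(s,[*B[:2],p[2]-.0715]))
```

```text
far rim width 0.03861655521225757
rim mid tool [ 0.0211 -0.0022  0.115 ] bush tool [0.0016 0.001  0.0715]
side: tube mouth px [297.1417 194.1515] bush bottom [297.7487 188.5249] bush top [297.8281 180.6716]
```

Request:
carry_out(rows=[[[0,0,0],[0,0,0],0.15],[[0,0,0],[0,0,0],0.15]])

```text
clock: 10.58
tcp_pos: [0.645, 0.0371, 0.1791]
tcp_rot: [-3.139, -0.12, -0.002]
ft_force: [0.6, -0.3, -0.5]
opening: 0.306
```

Run:
```python
from h import *
np.set_printoptions(precision=4,suppress=True)
plan([.645,.038,.16],np.radians(-85.6))
w=cap("wrist","pics/w12.png");crop(w,215,160,355,270,5,"pics/w12a.png")
plan([.645,.038,.16],np.radians(-85.6))
print(env.state()["tcp_pos"])
```

```text
clock 10.57 tcp [0.645  0.0371 0.1791] yaw_y -85.63 open 0.306 F [ 0.6 -0.3 -0.5]
turn [-0.01 -0.06 -0.03] shift(cur axes) [ 0.     -0.0009  0.0191] shift(goal axes) [ 0.0001 -0.0009  0.0191]
clock 10.62 tcp [0.645  0.0372 0.1789] yaw_y -85.63 open 0.3 F [ 0.2 -0.7 -1.2]
turn [-0.01 -0.05 -0.03] shift(cur axes) [ 0.0001 -0.0008  0.0189] shift(goal axes) [ 0.0001 -0.0008  0.0189]
[0.645  0.0372 0.1789]
```

View pics/w12a.png

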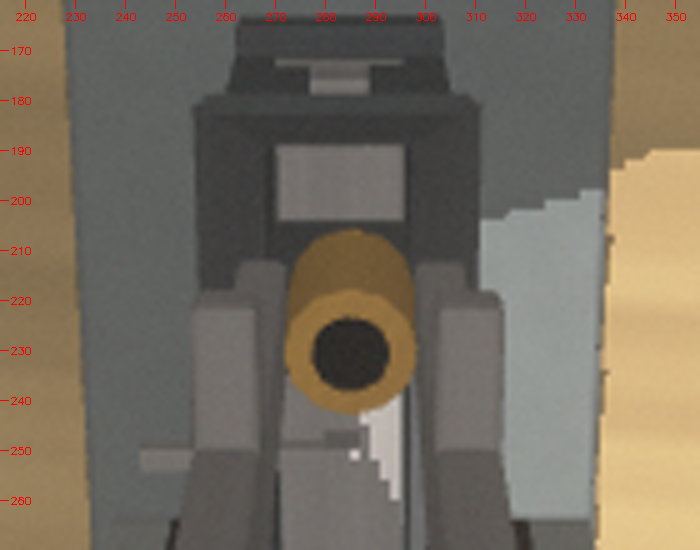

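Run:
```python
from h import *
np.set_printoptions(precision=4,suppress=True)
w=load("pics/w12.png")
p,M,s=tool()
m=(atz(w,254,181,.064)+atz(w,310.7,181,.064))/2
B=atz(w,285,230,p[2]-.0715); h=atz(w,282.9,196.5,.022); hh=atz(w,282.9,189,.022)
print("rim mid tool",M.T@(m-p),"bush tool",M.T@(B-p),"hole tool",M.T@(h-p),M.T@(hh-p),M.T@(atz(w,282.9,204,.022)-p))
```

```text
rim mid tool [ 0.0209 -0.0015  0.1149] bush tool [0.0023 0.0002 0.0715] hole tool [-0.002  -0.0014  0.1569] [ 0.0042 -0.0013  0.1569] [-0.0083 -0.0014  0.1569]
```

The bush axis is 1.6 mm off in tool y and on centre in x. I'll correct that, lower it into the mouth and let it settle.

Request:
carry_out(rows=[[[0,0,0],[0,-0.0016,0.008],0.15],[[0,0,0],[0,0,0.008],0.15],[[0,0,0],[0,0,0.006],0.15],[[0,0,0],[0,0,0],0.15],[[0,0,0],[0,0,0],0.15]])

```text
clock: 11.25
tcp_pos: [0.6449, 0.0387, 0.1564]
tcp_rot: [3.139, 0.12, 0.0]
ft_force: [0.1, 0.4, -1.1]
opening: 0.304
```

Run:
```python
from h import *
plan([.645,.038,.150],np.radians(-85.6))
w=cap("wrist","pics/w13.png");crop(w,215,160,355,270,5,"pics/w13a.png")
t=cap("side","pics/s13.png"); crop(t,270,150,330,220,8,"pics/s13a.png")
```

```text
clock 11.25 tcp [0.6449 0.0387 0.1564] yaw_y -85.63 open 0.304 F [ 0.1  0.4 -1.1]
turn [ 0.01 -0.01 -0.03] shift(cur axes) [0.     0.0007 0.0064] shift(goal axes) [0.     0.0007 0.0064]
```

View pics/w13a.png

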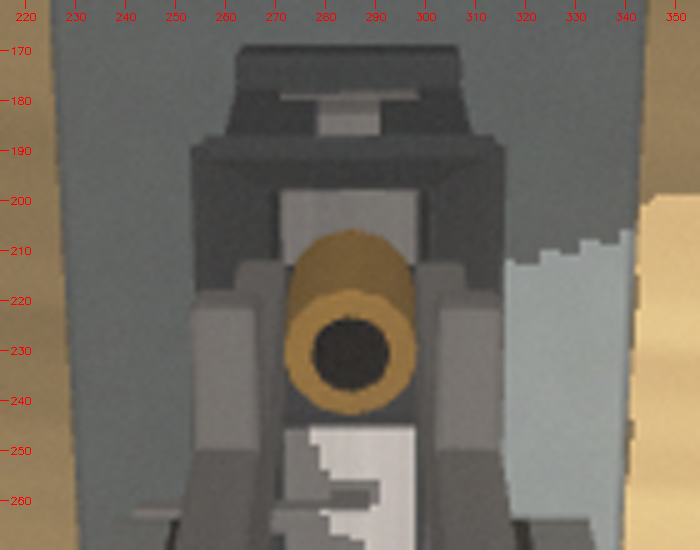

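View pics/s13a.png

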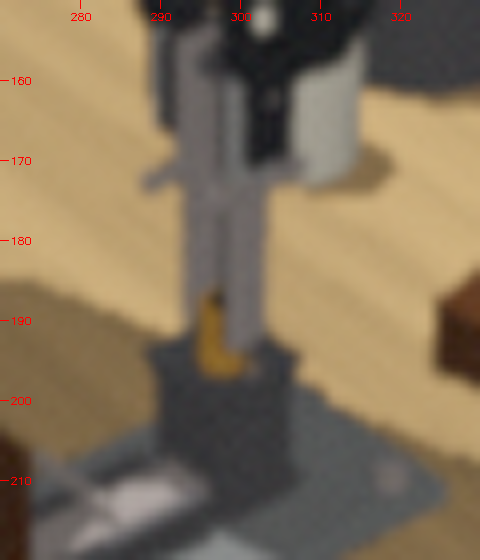

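Run:
```python
from h import *
np.set_printoptions(precision=4,suppress=True)
w=load("pics/w13.png")
p,M,s=tool()
f=(atz(w,253.5,189,.064)+atz(w,315.6,189,.064))/2; n=atz(w,284.5,245,.064)
B=atz(w,285,230,p[2]-.0715)
print("far",M.T@(f-p),"near",M.T@(n-p),"mid",M.T@((f+n)/2-p),"bush",M.T@(B-p))
```

```text
far [ 0.0212 -0.      0.0926] near [-0.0162 -0.0001  0.0926] mid [ 0.0025 -0.0001  0.0926] bush [0.0024 0.0002 0.0715]
```

Both axes agree to about 0.3 mm. Lowering the last few mm and releasing.

Request:
carry_out(rows=[[[0,0,0],[0,0,0.005],0.15],[[0,0,0],[0,0,0],0.15],[[0,0,0],[0,0,0],0.15],[[0,0,0],[0,0,0],0.36],[[0,0,0],[0,0,0],0.47]])

```text
clock: 11.98
tcp_pos: [0.6449, 0.0387, 0.1514]
tcp_rot: [-3.139, -0.12, -0.0]
ft_force: [-0.2, 0.1, -0.8]
opening: 0.472
```

Request:
carry_out(rows=[[[0,0,0],[0,0,0],0.47],[[0,0,0],[0,0,0],0.47]])

```text
clock: 12.22
tcp_pos: [0.6448, 0.0387, 0.1514]
tcp_rot: [-3.139, -0.119, -0.0]
ft_force: [-0.1, -0.7, -0.8]
opening: 0.469
```

Run:
```python
from h import *
plan([.645,.038,.150],np.radians(-85.6))
w=cap("wrist","pics/w14.png");crop(w,215,160,355,270,5,"pics/w14a.png")
t=cap("side","pics/s14.png"); crop(t,270,150,330,220,8,"pics/s14a.png")
```

```text
clock 12.22 tcp [0.6448 0.0387 0.1514] yaw_y -85.64 open 0.469 F [-0.1 -0.7 -0.8]
turn [-0.   -0.   -0.04] shift(cur axes) [0.0002 0.0007 0.0014] shift(goal axes) [0.0001 0.0007 0.0014]
```

View pics/w14a.png

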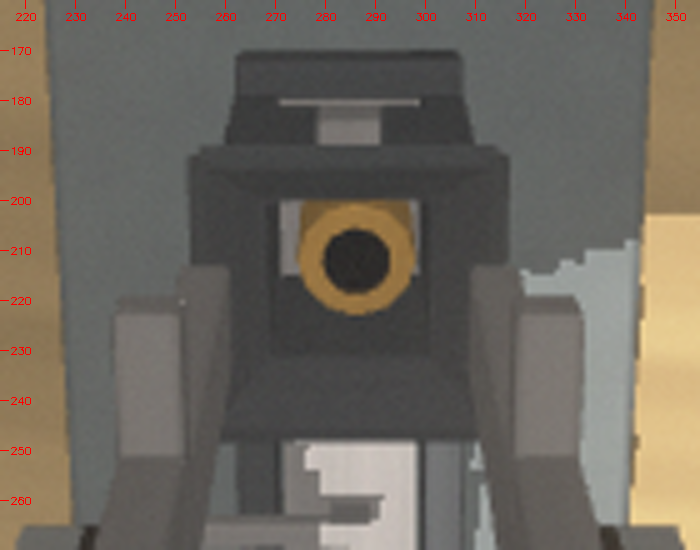

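View pics/s14a.png

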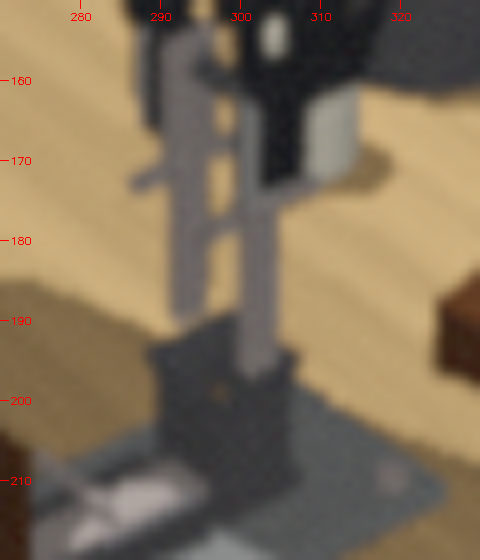

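The bush has dropped: its bore shows at (286,212) inside the tube, standing upright on the jaw. Raising the tongs and going back to the stand.

Request:
carry_out(rows=[[[0,0,0],[0,0,-0.01],0.47],[[0,0,0],[0,0,-0.02],0.47],[[0,0,0],[0,0,-0.02],0.47],[[0,0,0],[0,0,0],0.47],[[0,0,0],[0,0,0],0.47]])

```text
clock: 12.95
tcp_pos: [0.6445, 0.0387, 0.201]
tcp_rot: [-3.139, -0.119, 0.001]
ft_force: [1.3, -0.5, -1.2]
opening: 0.467
```

Run:
```python
from h import *
plan([.547,.2675,.2],np.radians(-111.1))
```

```text
clock 12.95 tcp [0.6445 0.0387 0.201 ] yaw_y -85.65 open 0.467 F [ 1.3 -0.5 -1.2]
turn [-1.000e-02  2.000e-02  2.545e+01] shift(cur axes) [-0.0798 -0.2355  0.0011] shift(goal axes) [-0.1733 -0.1784  0.001 ]
```

Request:
carry_out(rows=[[[0,0,8.5],[0,0,0],0.47],[[0,0,8.5],[0,0,0],0.47],[[0,0,8.45],[0,0,0],0.47],[[0,0,0],[-0.0213,-0.0224,0],0.47],[[0,0,0],[-0.03,-0.031,0],0.47]])

```text
clock: 13.58
tcp_pos: [0.6155, 0.1068, 0.2]
tcp_rot: [3.087, -0.578, -0.003]
ft_force: [1.3, 0.7, -0.0]
opening: 0.467
```

Request:
carry_out(rows=[[[0,0,0],[-0.035,-0.036,0],0.47],[[0,0,0],[-0.035,-0.036,0],0.47],[[0,0,0],[-0.032,-0.033,0],0.47],[[0,0,0],[-0.02,-0.02,0],0.47],[[0,0,0],[0,0,0],0.47]])

```text
clock: 14.2
tcp_pos: [0.5462, 0.269, 0.2004]
tcp_rot: [3.088, -0.571, -0.002]
ft_force: [0.8, 0.2, -0.7]
opening: 0.474
```

Request:
carry_out(rows=[[[0,0,0],[0,0,0],0.47],[[0,0,0],[0,0,0],0.47]])

```text
clock: 14.45
tcp_pos: [0.5475, 0.2666, 0.201]
tcp_rot: [3.088, -0.576, -0.001]
ft_force: [-1.0, 0.6, -1.3]
opening: 0.469
```

Run:
```python
from h import *
plan([.547,.2675,.2],np.radians(-111.1))
w=cap("wrist","pics/w15.png");crop(w,195,130,385,265,4,"pics/w15a.png")
```

```text
clock 14.45 tcp [0.5475 0.2666 0.201 ] yaw_y -111.15 open 0.469 F [-1.   0.6 -1.3]
turn [ 0.03  0.01 -0.05] shift(cur axes) [-0.0008 -0.0007  0.001 ] shift(goal axes) [-0.0008 -0.0007  0.001 ]
```

View pics/w15a.png

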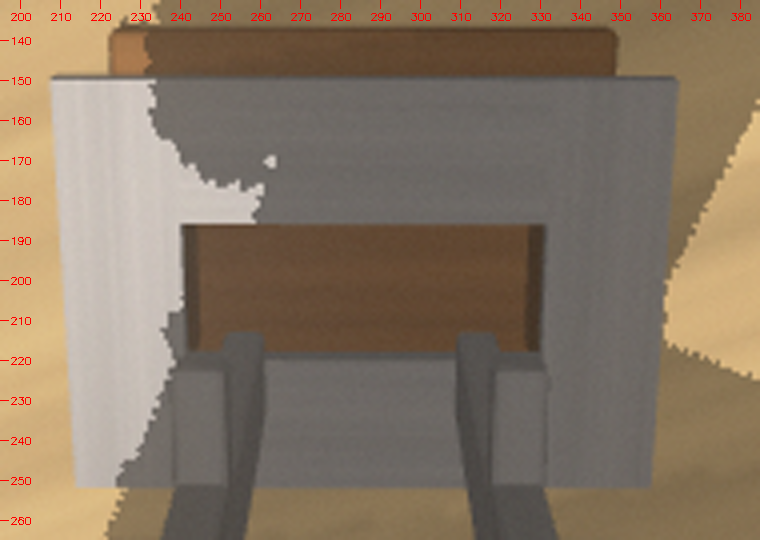

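Run:
```python
from h import *
np.set_printoptions(precision=4,suppress=True)
w=load("pics/w15.png"); p,M,s=tool()
o=[(w,208.2,149.7,(.039,.055,.07)),(w,364.3,149.7,(.039,-.055,.07)),(w,358,252,(-.039,-.055,.07)),(w,214,252,(-.039,.055,.07))]
r,e=fit(o,[.545,.263,-.367]); print("stand",r,e); print("in tool",M.T@([r[0],r[1],.07]-p))
T=atz(w,285,213,p[2]-.0825); print("tip front",M.T@(T-p))
h=atz(w,286,186.5,.07); g=atz(w,286,217.8,.07); print("opening x",M.T@(h-p),M.T@(g-p))
plan([r[0],r[1],.2],np.pi/2+r[2])
```

```text
stand [ 0.5474  0.2656 -0.3698] [[-0.7326  0.026 ]
 [ 0.6511  0.0719]
 [ 0.065   0.0012]
 [-0.015  -0.0237]]
in tool [0.0002 0.0009 0.1311]
tip front [0.0089 0.     0.0825]
opening x [0.0127 0.0008 0.1311] [-0.0112  0.0008  0.1311]
clock 14.5 tcp [0.5476 0.2666 0.2011] yaw_y -111.16 open 0.471 F [ 0.2 -0.4 -0.6]
turn [0.02 0.01 0.03] shift(cur axes) [0.0002 0.001  0.0011] shift(goal axes) [0.0002 0.001  0.0011]
```

Request:
carry_out(rows=[[[0,0,0],[-0.0014,0.0009,0.01],0.47],[[0,0,0],[0,0,0.025],0.47],[[0,0,0],[0,0,0.025],0.47],[[0,0,0],[0,0,0.025],0.47],[[0,0,0],[0,0,0.014],0.47]])

```text
clock: 15.12
tcp_pos: [0.545, 0.2662, 0.1004]
tcp_rot: [3.087, -0.576, -0.002]
ft_force: [0.5, 0.2, -0.5]
opening: 0.475
```

Request:
carry_out(rows=[[[0,0,0],[0,0,0.003],0.47],[[0,0,0],[0,0,0.001],0.47],[[0,0,0],[0,0,0],0.47]])

```text
clock: 15.5
tcp_pos: [0.5461, 0.2675, 0.0991]
tcp_rot: [-3.087, 0.575, -0.001]
ft_force: [-0.7, 0.1, -1.2]
opening: 0.466
```

Run:
```python
from h import *
plan([.5475,.266,.0965])
w=cap("wrist","pics/w16.png")
```

```text
clock 15.5 tcp [0.5461 0.2675 0.0991] yaw_y -111.09 open 0.466 F [-0.7  0.1 -1.2]
turn [0. 0. 0.] shift(cur axes) [0.0019 0.0009 0.0026] shift(goal axes) [0.0019 0.0009 0.0026]
```

View pics/w16.png

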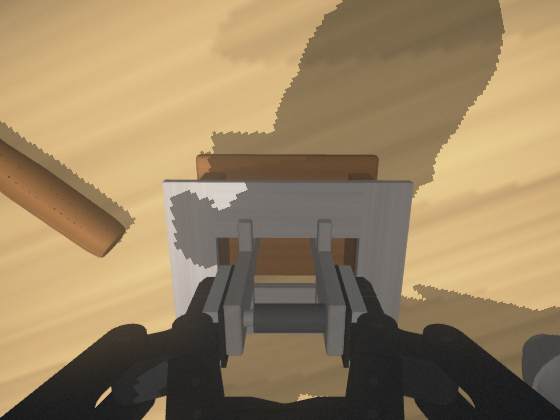

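The tips are through the opening and I'm about 2 mm above rest, still carrying the weight. Lowering the last bit and letting go gently.

Request:
carry_out(rows=[[[0,0,0],[0,0,0.0018],0.47],[[0,0,0],[0,0,0],0.5],[[0,0,0],[0,0,0],0.55],[[0,0,0],[0,0,0],0.65],[[0,0,0],[0,0,0],0.8]])

```text
clock: 16.18
tcp_pos: [0.5457, 0.2672, 0.0966]
tcp_rot: [-3.088, 0.575, -0.0]
ft_force: [0.4, -0.6, 0.2]
opening: 0.797
```

Request:
carry_out(rows=[[[0,0,0],[0,0,0],0.8],[[0,0,0],[0,0,0],0.8]])

```text
clock: 16.42
tcp_pos: [0.5457, 0.2672, 0.0965]
tcp_rot: [-3.088, 0.575, -0.0]
ft_force: [0.4, 0.4, -1.3]
opening: 0.795
```

Run:
```python
from h import *
plan([.5475,.266,.0965])
w=cap("wrist","pics/w17.png")
```

```text
clock 16.43 tcp [0.5457 0.2672 0.0965] yaw_y -111.09 open 0.795 F [ 0.4  0.4 -1.3]
turn [0. 0. 0.] shift(cur axes) [0.0021 0.0004 0.    ] shift(goal axes) [0.0021 0.0004 0.    ]
```

View pics/w17.png

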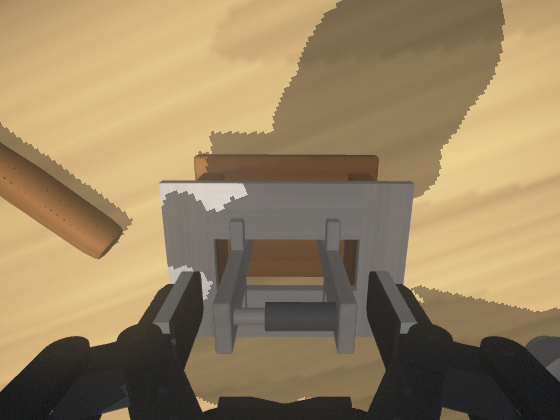

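The tongs hang by their shoulders and both fingers are clear. Retracting.

Request:
carry_out(rows=[[[0,0,0],[0,0,-0.03],0.8],[[0,0,0],[0,0,-0.04],0.8],[[0,0,0],[0,0,-0.03],0.8],[[0,0,0],[0,0,0],0.8],[[0,0,0],[0,0,0],0.8]])

```text
clock: 17.1
tcp_pos: [0.5453, 0.267, 0.196]
tcp_rot: [3.088, -0.575, -0.001]
ft_force: [-0.5, -0.5, 0.6]
opening: 0.797
```

Run:
```python
from h import *
plan([.5525,.0312,.2],np.radians(-85.6))
w=cap("wrist","pics/w18.png")
t=cap("side","pics/s18.png"); crop(t,180,130,320,240,5,"pics/s18a.png")
```

```text
clock 17.1 tcp [0.5453 0.267  0.196 ] yaw_y -111.1 open 0.797 F [-0.5 -0.5  0.6]
turn [ 1.00e-02  3.00e-02 -2.55e+01] shift(cur axes) [ 0.0916  0.2174 -0.0039] shift(goal axes) [-0.0109  0.2356 -0.004 ]
```

View pics/w18.png

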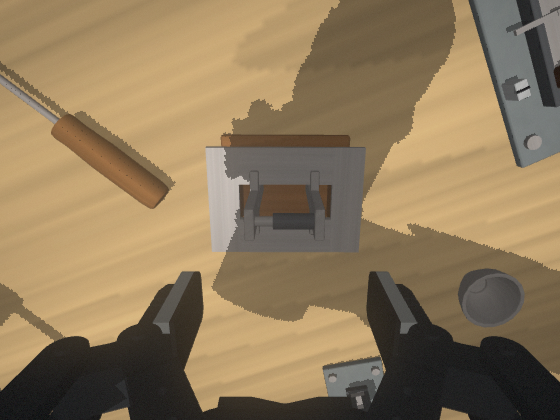

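View pics/s18a.png

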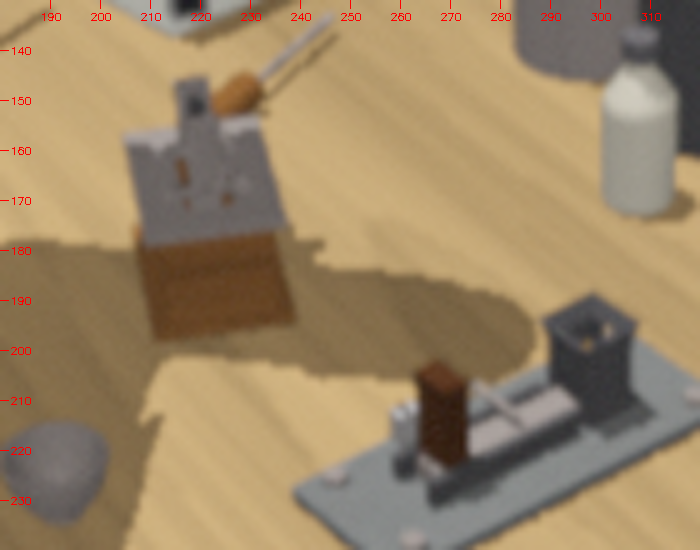

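The tongs hang upright in the stand, as at the start. Going to the jaw grip.

Request:
carry_out(rows=[[[0,0,-8.5],[0,0,0],0.8],[[0,0,-8.5],[0,0,0],0.8],[[0,0,-8.5],[0,0,0],0.7],[[0,0,0],[-0.0016,0.035,0],0.6],[[0,0,0],[-0.0022,0.048,0],0.6]])

```text
clock: 17.82
tcp_pos: [0.5478, 0.1837, 0.1951]
tcp_rot: [3.138, 0.124, -0.003]
ft_force: [0.7, -0.6, 0.2]
opening: 0.6
```

Request:
carry_out(rows=[[[0,0,0],[-0.0022,0.048,0],0.6],[[0,0,0],[-0.0022,0.048,0],0.6],[[0,0,0],[-0.002,0.035,0],0.6],[[0,0,0],[-0.0007,0.0216,0],0.6],[[0,0,0],[0,0,0],0.6]])

```text
clock: 18.45
tcp_pos: [0.5524, 0.03, 0.1956]
tcp_rot: [3.139, 0.117, -0.003]
ft_force: [-0.3, -0.9, -0.6]
opening: 0.6
```

Request:
carry_out(rows=[[[0,0,0],[0,0,0],0.6],[[0,0,0],[0,0,0],0.6],[[0,0,0],[0,0,0],0.6]])

```text
clock: 18.82
tcp_pos: [0.5529, 0.0321, 0.1964]
tcp_rot: [3.139, 0.122, -0.0]
ft_force: [0.7, -0.5, -1.0]
opening: 0.601
```

Run:
```python
from h import *
plan([.5525,.0312,.2],np.radians(-85.6))
w=cap("wrist","pics/w19.png"); crop(w,220,60,350,260,4,"pics/w19a.png")
```

```text
clock 18.82 tcp [0.5529 0.0321 0.1964] yaw_y -85.53 open 0.601 F [ 0.7 -0.5 -1. ]
turn [0.   0.01 0.07] shift(cur axes) [-0.0005  0.0009 -0.0036] shift(goal axes) [-0.0005  0.0009 -0.0036]
```

View pics/w19a.png

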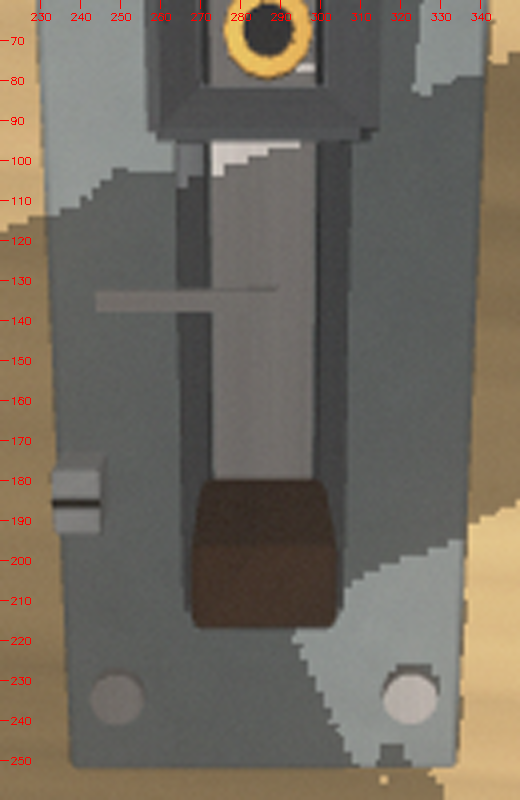

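Run:
```python
from h import *
np.set_printoptions(precision=4,suppress=True)
w=load("pics/w19.png"); p,M,s=tool()
g=atz(w,286.5,206.3,.075); print("grip",g,M.T@(g-p))
pt=atz(w,244,135.4,.027); mk=atz(w,239,185.8,.029)
for yaw in(.0745,.078): print("D",(pt-mk)@[np.cos(yaw),np.sin(yaw),0],pt,mk)
# grip check via front edge width
print(np.linalg.norm(atz(w,268.5,216,.075)-atz(w,304,216,.075)))
plan([g[0],g[1],.053],np.radians(-85.6))
```

```text
grip [0.5539 0.0309 0.075 ] [0.001  0.0012 0.1214]
D 0.04064870835988119 [0.595  0.0677 0.027 ] [0.554  0.0698 0.029 ]
D 0.04063047746078549 [0.595  0.0677 0.027 ] [0.554  0.0698 0.029 ]
0.025272324528149745
clock 18.88 tcp [0.5529 0.032  0.1964] yaw_y -85.54 open 0.597 F [ 0.1 -0.2 -0. ]
turn [-0.    0.01  0.06] shift(cur axes) [0.001  0.0012 0.1434] shift(goal axes) [0.001  0.0012 0.1434]
```

The pointer tip at (244,135.4) and the line at (239,185.8) give a pull of 40.6 mm, matching the earlier 40.7. The grip is at (0.554, 0.031), as expected. Lowering and gripping.

Request:
carry_out(rows=[[[0,0,0],[0.001,0.0012,0.03],0.6],[[0,0,0],[0,0,0.04],0.6],[[0,0,0],[0,0,0.04],0.6],[[0,0,0],[0,0,0.023],0.6],[[0,0,0],[0,0,0.01],0.6]], grip_force=60)

```text
clock: 19.5
tcp_pos: [0.5534, 0.0303, 0.0522]
tcp_rot: [3.138, 0.121, -0.003]
ft_force: [-0.3, -0.3, -0.1]
opening: 0.602
```

Request:
carry_out(rows=[[[0,0,0],[0,0,0],0.4],[[0,0,0],[0,0,0],0.15],[[0,0,0],[0,0,0],0.15],[[0,0,0],[0,0,0],0.15]])

```text
clock: 20.0
tcp_pos: [0.5545, 0.0314, 0.0545]
tcp_rot: [-3.138, -0.121, -0.003]
ft_force: [-0.9, 5.5, -5.4]
opening: 0.291
```

Run:
```python
from h import *
plan([.5529,.031,.053],np.radians(-85.6))
w=cap("wrist","pics/w20.png")
```

```text
clock 20.0 tcp [0.5545 0.0314 0.0545] yaw_y -85.57 open 0.291 F [-0.9  5.5 -5.4]
turn [-0.08 -0.1   0.03] shift(cur axes) [-0.0016  0.0002  0.0014] shift(goal axes) [-0.0016  0.0002  0.0015]
```

View pics/w20.png

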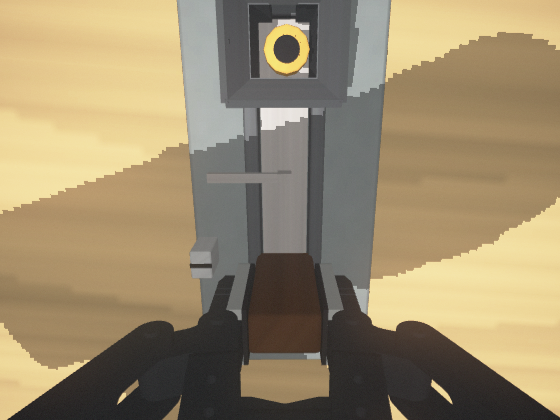

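Gripped at about 25 mm width. Both the pointer (208,178) and the line (202,266) are in view. Pulling out, a little short first.

Request:
carry_out(rows=[[[0,0,0],[-0.006,0,0],0.15],[[0,0,0],[-0.009,0,0],0.15],[[0,0,0],[-0.009,0,0],0.15],[[0,0,0],[-0.009,0,0],0.15],[[0,0,0],[-0.005,0,0],0.15]])

```text
clock: 20.68
tcp_pos: [0.5178, 0.0285, 0.0545]
tcp_rot: [-3.138, -0.122, -0.007]
ft_force: [6.8, 2.7, -11.5]
opening: 0.294
```

Request:
carry_out(rows=[[[0,0,0],[0,0,0],0.15],[[0,0,0],[0,0,0],0.15],[[0,0,0],[0,0,0],0.15]])

```text
clock: 21.05
tcp_pos: [0.5181, 0.0285, 0.0545]
tcp_rot: [-3.138, -0.122, -0.007]
ft_force: [6.3, 2.9, -10.6]
opening: 0.29
```

Run:
```python
from h import *
plan([.5140,.028,.053],np.radians(-85.6))
w=cap("wrist","pics/w21.png"); crop(w,180,220,260,300,7,"pics/w21a.png"); print(env.state()["torque"])
```

```text
clock 21.05 tcp [0.5181 0.0285 0.0545] yaw_y -85.55 open 0.29 F [  6.3   2.9 -10.6]
turn [-0.08 -0.25  0.05] shift(cur axes) [-0.0041  0.0002  0.0015] shift(goal axes) [-0.0041  0.0002  0.0015]
[ 0.60580518 -1.97075064  0.09193578]
```

View pics/w21.png

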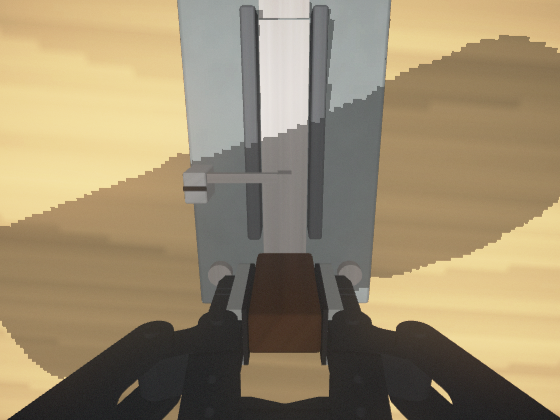

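View pics/w21a.png

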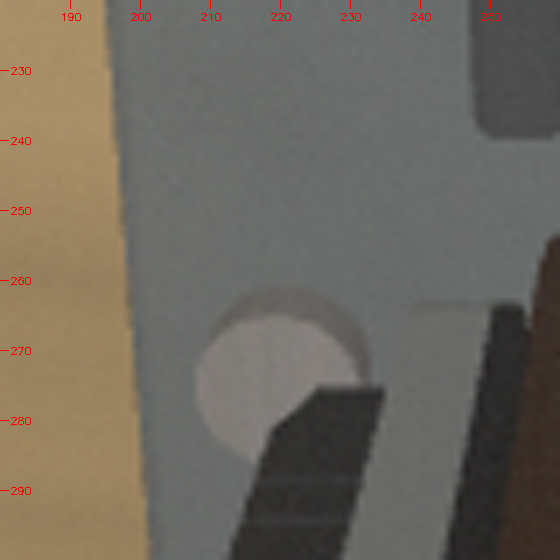

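Run:
```python
from h import *
w=load("pics/w21.png"); crop(w,175,155,255,215,8,"pics/w21b.png")
pt=atz(w,208,178,.027); mk=atz(w,195,188,.029); print((pt-mk)@[np.cos(.077),np.sin(.077),0])
```

```text
0.003926696336993461
```

View pics/w21b.png

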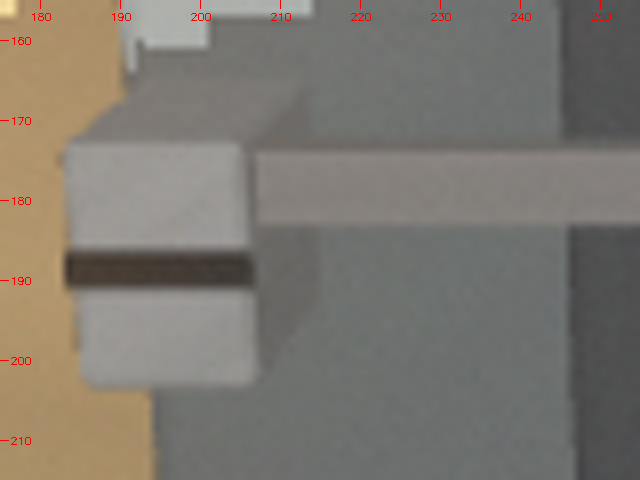

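Request:
carry_out(rows=[[[0,0,0],[-0.0043,0,0],0.15],[[0,0,0],[0,0,0],0.15],[[0,0,0],[0,0,0],0.15],[[0,0,0],[0,0,0],0.15]])

```text
clock: 21.6
tcp_pos: [0.5139, 0.0281, 0.0545]
tcp_rot: [-3.138, -0.122, -0.007]
ft_force: [7.5, 1.5, -10.7]
opening: 0.29
```

Run:
```python
from h import *
plan([.5140,.028,.053],np.radians(-85.6))
w=cap("wrist","pics/w22.png"); crop(w,175,155,255,215,8,"pics/w22b.png")
s=cap("side","pics/s22.png"); crop(s,190,130,330,240,5,"pics/s22a.png")
t=cap("top","pics/t22.png"); crop(t,150,140,290,230,5,"pics/t22a.png")
```

```text
clock 21.6 tcp [0.5139 0.0281 0.0545] yaw_y -85.55 open 0.29 F [  7.5   1.5 -10.7]
turn [-0.08 -0.26  0.05] shift(cur axes) [0.0001 0.0001 0.0015] shift(goal axes) [0.0001 0.0001 0.0015]
```

View pics/w22b.png

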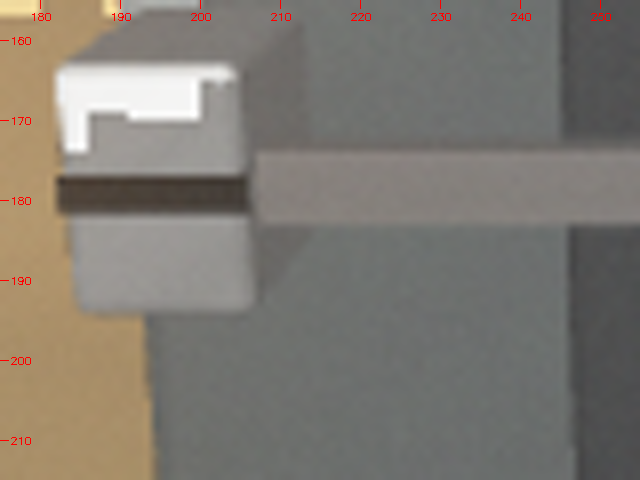

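View pics/s22a.png

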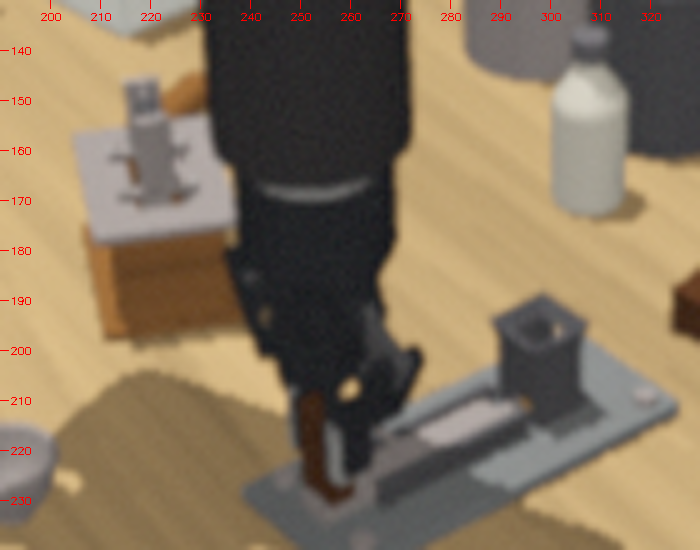

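View pics/t22a.png

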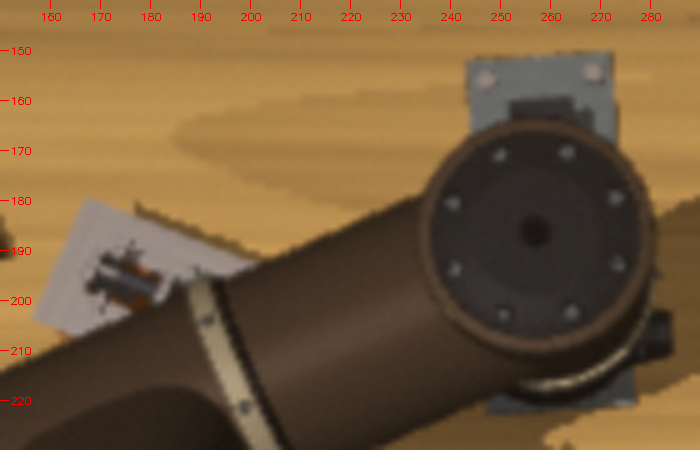

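The pointer (v 178.2) is level with the line (v 179.2), so it is within 0.5 mm. Now to check that the bush dropped.

Run:
```python
from h import *
s=load("pics/s22.png"); a=load("pics/s18.png")
crop(s,280,180,320,220,10,"pics/a.png"); crop(a,280,180,320,220,10,"pics/b.png")
cv2.imwrite("pics/ab.png",np.hstack([cv2.imread("pics/b.png"),cv2.imread("pics/a.png")]))
c,sn=np.cos(.077),np.sin(.077)
for z in (.011,.022,.035): print(z,proj(s,[.647,.0385,z]))
```

```text
0.011 [296.98848566 210.58744216]
0.022 [297.01968636 207.24035351]
0.035 [297.05695846 203.24195015]
```

View pics/ab.png

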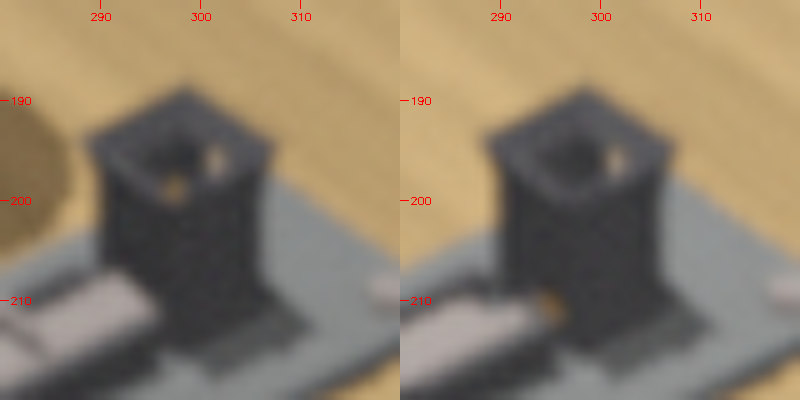

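The bush has gone from the mouth, and brass now shows in the jaw gap under the tube at (295,210.5). It has dropped to bed level and is confined by the tube. Handing in while still holding the jaw.

Run:
```python
from h import *
print(env.job_done()); s=env.state(); print(s["clock"],s["tcp_pos"],s["ft_force"],s["opening"])
```

```text
the job is handed in; nothing more can be done
None
the job is handed in; nothing more can be done
```

The job is done and handed in at about 21.6 s, with the gripper still holding the jaw at the black line. No verdict was reported.

- **Bush:** I picked it up with the tongs only and let it down the large grey clamp's feed tube on to the closed jaw. I then pulled the jaw out about 41 mm, and the bush dropped.
- **Jaw and pointer:** the last wrist view shows the pointer level with the line to about 0.5 mm. The grip was set to 60 N, and the wrist force read about 7.5 N in the pull direction, as expected from the spring.
- **Tongs:** they hang upright in their stand and are let go. They looked as they did at the start.
- **Bush on the bed:** after the pull it was gone from the tube mouth, and brass showed in the jaw gap at bed height. I could only see a sliver of it, so its upright stance is inferred from the fit in the tube, not measured.
- **Disagreements:** the cameras differed by 2–3 mm on some positions. Some readings taken before the arm had settled were off by up to 3 mm, so I re-measured after it settled before letting go of the bush. The tube's outer width measured about 38.6 mm against the 36 mm given, which did not affect centring.

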